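# Pack up the belt sander and stow its drums

### The arm

A 6-joint arm with a two-finger parallel gripper is mounted at the origin on the work surface. World frame = base frame: x ahead of the robot, y to its left, z up, the work surface at z = 0. Lengths are in mm, angles in rad, forces in N, time in s.
With the tool pointing down it reaches from about 400 to 925 mm from the base axis. Payload 12.5 kg.
Tool frame: the origin (TCP) lies between the finger pads; the fingertips stand 19 mm ahead of it and the grasp point (between the pads) is the TCP (env.nose_length is the distance from the TCP to the fingertips, in mm); z points along the fingers, y is the line along which they close (so a half turn about z gives the same grasp; the last joint's range is limited). The gripper opens to 95 mm and grips with 3 to 60 N. Pads are 20 mm wide; open, the fingers measure 119 mm over their backs; the gripper's body (75 mm by 180 mm) begins 59 mm behind the grasp point.
Start: joints at [1.099, 0.491, 1.559, -0, 1.092, -0.106], TCP at [223.544, 583.672, 233.661] pointing down, gripper open.
Joint ranges: [-3.1, 3.1], [-0.84, 2.19], [0.05, 2.79], [-1.13, 4.28], [0.06, 2.93], [-2.69, 2.69]. Speed limits (rad/s): [2.22, 2.22, 2.79, 3.14, 3.14, 3.14].

### API

Orientations are given as [roll, pitch, yaw] about the fixed x, y, z axes, in that order (R = Rz(yaw) Ry(pitch) Rx(roll)).
In Python, from cell import env gives the robot as it stands. The module is installed in compiled form; this text tells all that it offers.
- The arm moves only by the tool drive_tool, never from a script. Its argument "rows" is a list that holds one entry, the list of rows, each a list of 7 numbers: the shift along the tool's x, y, z scaled (see below), then the turn, a rotation vector about the tool's x, y, z scaled (see below), then the opening, from 0 (shut) to 1 (fully open). In form: [[[tx, ty, tz, ax, ay, az, jaw], ...]]. A call has 1 to 5 rows; each row shifts and turns the commanded pose from where the row before left it, along the tool's axes as they then stand; what a row does not reach is not made up. The controller multiplies each number of a shift by 250 mm and each number of a turn by 180 degrees. A row lasts 1/8 s, in which the tool goes at most 62.5 mm and 10.7 degrees, less where a joint would pass 70% of its speed; a pose out of reach is approached as far as the arm can. A call with a number of a shift or a turn outside -1 to 1 is refused whole. A call with a gripper value outside its range is refused whole. The fingers move at their own pace and stop on an object; the grip force is fixed at half the most. Time passes only in rows, so rows that do not move let the fingers close. It gives the time, the measured TCP pose, the force, the opening and the grip force at its end, in the units of the state.
- env.state(): the state, without advancing time (a new reading comes with each control period).
- env.read_camera(name): name is "scene" or "side" or "wrist"; returns a dict with "color" (384x512x3 uint8, blue, green, red), "camera_matrix" (3x3 intrinsics, pixels), "k1" (the pictures are not rectified: a ray, as slopes to the right and down, at radius r is drawn at 1 + k1 r^2 times it, then the intrinsics apply), "pose" (4x4, takes a point from camera to world coordinates). Camera axes: x right, y up, looking along -z (the intrinsics and any distortion apply to the point x, -y, -z); pixel columns grow to the right and rows downward; lengths in mm; the calibration is good to about 2 mm. A picture is of the moment at which its call begins. There is no depth.
- env.job_done(): hands the job in; it is judged then, once.
Trained networks look in a picture, given as the dict that the camera call returned (one of the last four; its "shot" number tells which), for a name from the list of things; names that differ only in an ending like _2 or _b are one class to them, and where a whole thing is asked for, a point or a joint stands for the part that bears it (a point fixed in the world has none). Each returns a list of dicts, best first, with "score" (0 to 1); they miss things now and then, are a little off and sometimes report something else, mostly with a low value. They report only what shows in the picture. A call takes as long as a camera call. They do not tell look-alikes from the thing itself.
- env.search_frame(name, picture): "at" ([x, y, z] in mm, in the coordinates of the camera as it stood for that picture, good to about 4 mm: the middle of the surface that is visible of it).
- env.place_of(name, picture): "at" ([x, y, z] in mm, in the coordinates of the camera as it stood for that picture, good to about 4 mm: a listed point, or the origin of a listed thing).
The state is a dict: "t": time; "joints": joint angles; "qvel": joint speeds; "tau": joint torques, N m; "eef_pos": TCP position; "tcp_rot": TCP orientation; "ft_force": force on the tool from outside, world axes, zero at the start; "moment": the same for the moment, N m; "opening": opening from 0.0 (shut) to 1.0 (fully open); "grip_force": force on a finger pad.
Only numpy, scipy, OpenCV 4.12 (cv2) and the standard library are available. Lean on these libraries where they do the work, as an engineer would, in place of code of your own. Each camera call takes 0.05 s, during which the arm holds its last target. There are 200 camera calls.

### The job

The belt sander has lost its feet on one side and sits too low there for its tray. Holding the pry bar, lever the low side up over the jig's fulcrum, catch the bar's tail under the jig's keeper hook so it stays up, slide the wooden packer under the low side so that the sander rests level on it, and put the bar back flat on the rubber mat. Then put every spare drum in the steel tray and slide the tray into the bay under the sander, fully home against its stop, leaving the cardboard roll, screwdriver and offcut where they lie.

Things in the scene. Friction and masses are not known exactly. Their poses are not given: they have to be found in the camera images.
- sander_base: Fixed feet of a small green bench belt sander. Origin: on the bench under the sander's middle; x points from the tray bay's mouth inwards, y to its good side, z up. Green body 160 (x) by 246 (y) mm, 80 mm high; motor and belt tower on top at x > -32 mm, |y| < 86 mm, 270 mm high. It rocks, without sliding, about two 26 mm feet at y = +105 mm. Body about 3 kg: some 14 N lift the low edge.
- low_edge (a point): Middle of the outer lower edge of the sander's low sill, moving with the body. The sill runs 160 mm along x, is 40 mm wide (y = -83 to -123 mm of sander_base), flat underneath. Edge height: 14 mm at the start, 26 mm when level. Worn stub feet 12 mm wide are at x = -73 and +73 mm; between them it is clear. The jig's bar goes under it at about x = +46 mm; -40 mm is a good place for the packer.
- bay (a point): Middle of the bay's mouth, on the bench; axes as sander_base (x inwards). The bay is 166 mm wide between the sills (y = -83 to +83 mm) and its floor is the bench; its roof is 44 mm up when the sander is level, too low for the tray on the low side before that. A fixed stop bar faces the tray 132 mm inside the mouth. The packer must not reach into the bay (40 mm in from the low edge).
- sander (a joint): Rocking angle of the sander body, rad: -0.053 sunk at the start, 0 level, positive with the low side higher than level. The low side's outer lower edge is at height 26 mm + 228 mm x angle. It falls back by its weight.
- jig: Lifting jig fixed on the bench beside the sander's low side: fulcrum block, keeper hook, and between them a plywood strip 4 mm thick (x = -24 to +40, y = -197 to +23 mm). Origin: on the bench under the fulcrum's middle; y points to the sander (sill's outer face about 75 mm away), z up. The bar lies along y, toe to +y.
- fulcrum (a point): Top of the jig's fulcrum, 30 mm above the bench: a steel rod 16 mm thick lying along the jig's x, 48 mm long, axis 22 mm up, on a block 30 mm in y.
- keeper (a point): Underside of the keeper hook's lip, 46 mm above the bench, at x = +10, y = -165 mm of the jig. Hook 22 mm wide in y; post at x = 26 to 40 mm, 56 mm high; the lip reaches from the post to x = -2 mm, open towards the jig's -x. With the bar's tail up against the lip and its toe under the sill, the low edge stands about 30 mm high.
- bar: Flat steel pry bar 300 mm long, 24 mm wide, 0.42 kg. Origin: middle of its length, on the underside; x points to the toe (tip at x = +150 mm), z up. 8 mm thick from x = -150 to +105 mm; toe 4 mm thick from +105 to +150 mm, flush with the underside. Black rubber grip 24 mm wide, 20 mm high, x = -85 to -15 mm, flush with the underside; the balance point is about x = -30 mm.
- mat: Black rubber mat fixed on the bench, 340 (x) by 110 (y) by 3 mm, on which the bar lies at the start, along the mat's x. Origin: middle of its underside.
- packer: Hardwood packer block 100 (x) by 40 (y) by 26 mm thick, lying flat. Origin: middle of its underside.
- tray: Open steel tray 128 (x) by 160 (y) by 38 mm high, walls and floor 4 mm, 0.4 kg, on the bench. Origin: middle of its underside; x is the way it goes in. At the -x end an upright tab handle sticks out: 12 mm thick (y), from x = -63 to -95 mm, from the bench up to 42 mm high. Home in the bay, its origin is at x = -12 mm, y = 0 of sander_base.
- drum0: Spare sanding drum: black rubber cylinder 30 mm diameter, 30 mm high, steel core, standing. Origin: middle of its underside, z along its axis. Absent in some starts.
- drum1: Same as drum0. Absent in some starts.
- drum2: Same as drum0. Absent in some starts.
- drum3: Same as drum0. Absent in some starts.
- tape: Cardboard roll 70 mm wide, 24 mm high, lying to the left of the sander; to be left alone. Origin: middle of its underside.
- driver: Screwdriver lying on the bench at the far right; to be left alone. Origin: on its underside, near the middle.
- offcut: Wood offcut 110 x 45 x 20 mm lying at the right, beyond the jig; to be left alone. Origin: middle of its underside.
Mind the look-alikes: they are no part of the job. Leave any yellow look-alike of the packer alone.

How it is judged (in metres and radians):
On the way, in this order (a step that is already met when the one before it is completed fails the run):
1. the held bar, working over the jig's fulcrum, has levered the sander's low side above level (value of joint sander above 0.006 rad and contact force between the fingers and bar above 1 N and contact force between bar and sander_base above 2 N and contact force between bar and jig above 2 N), for 0.2 s.
2. the bar's tail is caught under the keeper and let go, with the low side held above level (value of joint sander above 0.002 rad and contact force between the fingers and bar below 0.1 N and contact force between bar and jig above 2 N and contact force between bar and sander_base above 2 N), for 0.2 s.
3. the bar is out and the sander rests level on the packer (value of joint sander between -0.012 and 0.012 rad and contact force between packer and sander_base above 2 N and contact force between bar and sander_base below 0.1 N), for 0.3 s.
At the end, for the whole second after the job is handed in: The sander rests on the packer, level within 0.012 rad; the bar lies flat on the mat (origin within 80 mm along and 55 mm across of the mat's middle); every drum present is inside the tray; the tray stands on the bench in the bay within 8 mm of its stop and aligned within 0.08 rad; nothing moves (value of joint sander between -0.012 and 0.012 rad and contact force between packer and sander_base above 2 N and x of bar in the frame of mat between -0.08 and 0.08 m and y of bar in the frame of mat between -0.055 and 0.055 m and z of bar in the frame of mat below 0.012 m and angle between bar's own z axis and vertical below 0.1 rad and x of tray in the frame of sander_base between -0.02 and 0 m and y of tray in the frame of sander_base between -0.008 and 0.008 m and angle between the x axis of tray and the x axis of sander_base, either way round below 0.08 rad and height (world z) of tray below 0.008 m and linear speed of each of tray, bar below 0.02 m/s and x of drum0 in the frame of tray between -0.062 and 0.062 m and y of drum0 in the frame of tray between -0.078 and 0.078 m and z of drum0 in the frame of tray between -0.01 and 0.03 m and x of drum1 in the frame of tray between -0.062 and 0.062 m and y of drum1 in the frame of tray between -0.078 and 0.078 m and z of drum1 in the frame of tray between -0.01 and 0.03 m and x of drum2 in the frame of tray between -0.062 and 0.062 m and y of drum2 in the frame of tray between -0.078 and 0.078 m and z of drum2 in the frame of tray between -0.01 and 0.03 m and x of drum3 in the frame of tray between -0.062 and 0.062 m and y of drum3 in the frame of tray between -0.078 and 0.078 m and z of drum3 in the frame of tray between -0.01 and 0.03 m); the robot touches nothing.
It fails at once if the cardboard roll, screwdriver or offcut is shoved more than 40 mm (distance of any of tape, driver, offcut from where it was at the start of the episode above 0.04 m).
Of drum0, drum1, drum2, drum3 only 2 to 4 are there at a start; the rules pass over those that are not, and their reading is None.
At some moment in a run one of drum0, drum1, drum2, drum3 may be knocked a few centimetres aside while the robot is not near it.
Once in a run the grip may slacken for a moment while it holds something.
It also fails if it takes over 208 s, if anything falls off the work surface, if the arm or the gripper's body presses on something with over 40 N, if the wrist force passes 120 N, or if a joint passes its speed limit or range.

## Working session

There is one attempt and no reset: what is moved stays moved. The work goes in short steps, Python scripts to look and compute and a tool call to move; the robot and the scene stay as the last step left them, time stands still between calls to the robot, and variables do not carry over. Pictures are saved under pics/ and viewed, at most 14 in all, crops included, and the job is handed in when it is done.

Besides the shell and the picture viewer there is one more tool, called by a JSON object that holds its "name" and its "arguments", one argument or row to a line. drive_tool: Moves the arm, as the interface text tells. Its arguments: {"type":"object","properties":{"rows":{"type":"array","items":{"type":"array","items":{"type":"array","items":{"type":"number","minimum":-1,"maximum":1}}}}},"required":["rows"]}

```bash
mkdir -p pics; cat > h.py <<'E'
from cell import env
import numpy as np, cv2
from scipy.spatial.transform import Rotation as R
def w(pic,at): return (pic["pose"]@np.r_[at,1])[:3]
def find(names,cams=("scene","side"),n=3,pics=None):
    for c in cams:
        p=env.read_camera(c)
        for nm in names:
            for f in ("place_of",):
                try: r=getattr(env,f)(nm,p)
                except Exception as e: print(nm,e); continue
                print(c,nm,[(round(d["score"],2),w(p,d["at"]).round().tolist(),px(p,w(p,d["at"])).round().tolist()) for d in r[:n]])
def px(p,X):
    c=np.linalg.inv(p["pose"])@np.r_[X,1]; u=np.array([c[0],-c[1]])/-c[2]
    u=u*(1+p["k1"]*(u@u)); K=p["camera_matrix"]; return np.array([K[0,0]*u[0]+K[0,2],K[1,1]*u[1]+K[1,2]])
def ray(p,uv,z):
    K=p["camera_matrix"]; u=cv2.undistortPoints(np.array([[uv]],float),K,np.array([p["k1"],0,0,0]))[0,0]
    d=p["pose"][:3,:3]@np.array([u[0],-u[1],-1]); o=p["pose"][:3,3]; return o+d*(z-o[2])/d[2]
def go(pos,yaw=None,rot=None):
    """rows needed to go to pos (mm), tool down with tool-y... prints total shift/turn in tool axes scaled"""
    s=env.state(); T=R.from_euler("xyz",s["tcp_rot"])
    d=T.inv().apply(np.array(pos)-s["eef_pos"])
    print("shift",(d/250).round(4).tolist(),"mm",d.round(1).tolist())
    if rot is not None:
        rv=(T.inv()*R.from_euler("xyz",rot)).as_rotvec(); print("turn",(rv/np.pi).round(4).tolist(),"deg",np.degrees(rv).round(1).tolist())
E
python3 - <<'E'
from h import *
s=env.state(); print({k:np.round(v,3).tolist() for k,v in s.items()})
for c in ("scene","side"):
    p=env.read_camera(c); cv2.imwrite(f"pics/{c}0.png",p["color"]); print(p["pose"].round(2).tolist(),p["k1"],p["camera_matrix"].tolist())
find(["sander_base","low_edge","bay","jig","fulcrum","keeper","bar","mat","packer","tray","drum0","tape","driver","offcut"],n=5)
E
```

```text
{'t': 0.0, 'joints': [1.099, 0.492, 1.559, -0.0, 1.092, -0.106], 'qvel': [0.0, 0.002, 0.002, -0.0, 0.002, -0.0], 'tau': [0.001, -61.266, -25.817, 0.069, 0.048, -0.0], 'eef_pos': [223.436, 583.466, 233.055], 'tcp_rot': [-3.14, -0.0, 2.776], 'ft_force': [0.352, 0.075, 0.323], 'moment': [-0.015, -0.046, -0.002], 'grip_force': 0.0, 'opening': 0.997}
[[-0.81, -0.38, 0.45, 967.25], [0.59, -0.54, 0.6, 615.92], [0.01, 0.75, 0.66, 728.21], [0.0, 0.0, 0.0, 1.0]] -0.13020228809980608 [[394.009605502766, 0.0, 256.91684222584786], [0.0, 394.009605502766, 194.0794660026791], [0.0, 0.0, 1.0]]
[[0.98, 0.13, -0.17, 345.26], [-0.22, 0.62, -0.76, -815.02], [0.0, 0.77, 0.63, 747.13], [0.0, 0.0, 0.0, 1.0]] -0.09035004913844835 [[373.31074989697674, 0.0, 256.4320272696632], [0.0, 373.31074989697674, 195.0068589154478], [0.0, 0.0, 1.0]]
scene sander_base [(0.42, [465.0, -267.0, -4.0], [217.0, 158.0])]
scene low_edge [(0.25, [597.0, -169.0, 46.0], [194.0, 176.0])]
scene bay []
scene jig [(0.9, [642.0, -6.0, -5.0], [212.0, 231.0])]
scene fulcrum [(0.88, [642.0, -2.0, 28.0], [212.0, 223.0])]
scene keeper [(0.
[... 1265 characters left out ...]
de keeper [(0.58, [598.0, -160.0, 53.0], [296.0, 232.0])]
side bar [(0.88, [464.0, -260.0, 2.0], [254.0, 284.0])]
side mat [(0.94, [462.0, -271.0, -0.0], [255.0, 288.0])]
side packer [(0.82, [770.0, -40.0, -0.0], [337.0, 209.0]), (0.66, [279.0, 208.0, 1.0], [170.0, 181.0]), (0.65, [496.0, 25.0, 0.0], [245.0, 207.0]), (0.55, [302.0, -162.0, -4.0], [185.0, 265.0])]
side tray [(0.73, [459.0, 237.0, -1.0], [223.0, 170.0])]
side drum0 [(0.66, [457.0, 396.0, 1.0], [216.0, 145.0]), (0.61, [531.0, 438.0, 2.0], [233.0, 138.0]), (0.51, [499.0, 23.0, -0.0], [246.0, 208.0])]
side tape []
side driver [(0.8, [698.0, -384.0, -0.0], [363.0, 308.0])]
side offcut [(0.6, [752.0, -217.0, -5.0], [356.0, 253.0])]
```

View pics/scene0.png

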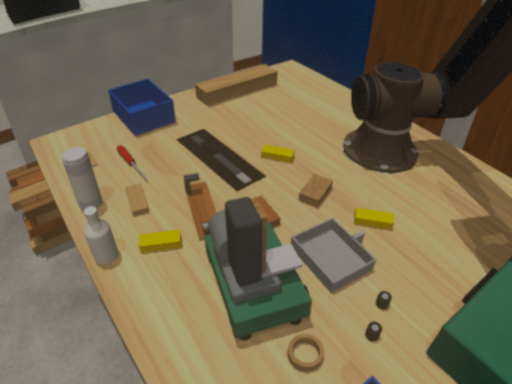

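View pics/side0.png

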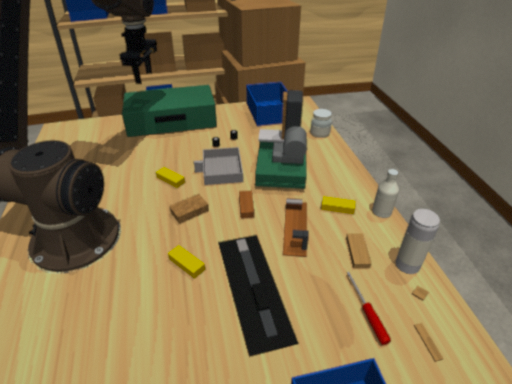

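```bash
python3 - <<'E'
from h import *
p=cv2.imread("pics/side0.png")[130:270,150:380]; q=cv2.imread("pics/scene0.png")[150:290,170:340]
a=cv2.resize(p,None,fx=3.4,fy=3.4,interpolation=cv2.INTER_CUBIC)
cv2.imwrite("pics/c1.png",a)
E
```

```text
(no output)
```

View pics/c1.png

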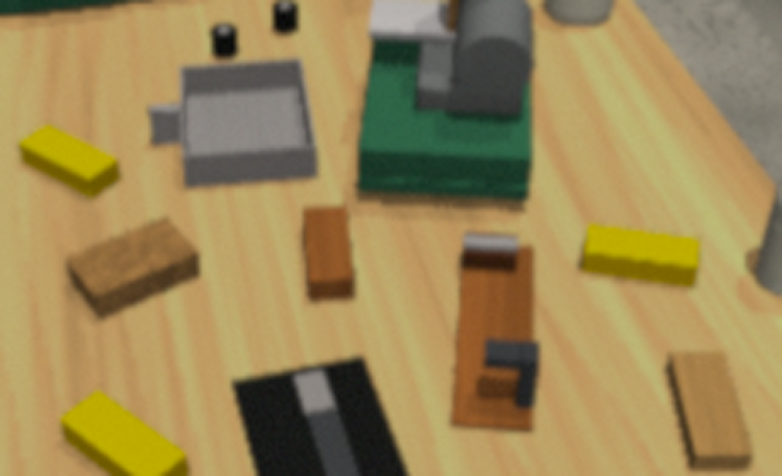

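```bash
python3 - <<'E'
from h import *
p=env.read_camera("side")
f=lambda u,v,z: ray(p,(150+u/3.4,130+v/3.4),z)[:2].round().tolist()
print("red",[f(*c,26) for c in((305,207),(345,207),(353,280),(308,283))])
print("brown",[f(*c,26) for c in((68,263),(167,221),(198,260),(100,300))],f(100,314,0),f(100,314,26))
print("offcut",[f(*c,20) for c in((668,355),(724,352),(748,460),(690,466))])
print("bar",[ray(p,c,8)[:2].round() for c in((243,243),(272,335))])
go([470,-60,330],rot=[np.pi,0,2.776])
E
```

```text
red [[490.0, 76.0], [526.0, 68.0], [512.0, -31.0], [474.0, -26.0]]
brown [[276.0, 43.0], [366.0, 82.0], [387.0, 23.0], [300.0, -10.0]] [297.0, 1.0] [299.0, -27.0]
offcut [[743.0, -167.0], [789.0, -174.0], [758.0, -283.0], [713.0, -278.0]]
bar [array([ 462., -126.]), array([ 471., -408.])]
shift [-1.8416, -2.0516, -0.3855] mm [-460.4, -512.9, -96.4]
turn [0.0, -0.0, -0.0001] deg [0.0, -0.0, -0.0]
```

{"name": "drive_tool", "arguments": {
  "rows": [
    [[-0.153,-0.171,-0.032,0,0,0,1],[-0.153,-0.171,-0.032,0,0,0,1],[-0.153,-0.171,-0.032,0,0,0,1],[-0.153,-0.171,-0.032,0,0,0,1],[-0.153,-0.171,-0.032,0,0,0,1]]
  ]
}}

```text
t: 2.28
eef_pos: [326.0, 314.0, 274.1]
tcp_rot: [3.141, 0.0, 2.776]
ft_force: [1.4, -0.2, 0.0]
opening: 1.001
grip_force: 0.0
```

{"name": "drive_tool", "arguments": {
  "rows": [
    [[-0.153,-0.171,-0.032,0,0,0,1],[-0.153,-0.171,-0.032,0,0,0,1],[-0.153,-0.171,-0.032,0,0,0,1],[-0.153,-0.171,-0.032,0,0,0,1],[-0.153,-0.171,-0.032,0,0,0,1]]
  ]
}}

```text
t: 2.9
eef_pos: [428.2, 45.8, 314.2]
tcp_rot: [3.141, 0.001, 2.776]
ft_force: [1.5, 0.6, 0.5]
opening: 1.001
grip_force: 0.0
```

{"name": "drive_tool", "arguments": {
  "rows": [
    [[-0.153,-0.171,-0.032,0,0,0,1],[-0.153,-0.171,-0.032,0,0,0,1],[0,0,0,0,0,0,1],[0,0,0,0,0,0,1]]
  ]
}}

```text
t: 3.4
eef_pos: [468.3, -59.3, 329.4]
tcp_rot: [3.141, -0.001, 2.775]
ft_force: [0.8, 0.2, 0.7]
opening: 1.002
grip_force: 0.0
```

```bash
python3 - <<'E'
from h import *
s=env.state(); print(s["eef_pos"],s["tcp_rot"],s["joints"])
p=env.read_camera("wrist"); cv2.imwrite("pics/w1.png",p["color"]); print(p["pose"].round(2).tolist(), p["camera_matrix"][0,0])
find(["jig","fulcrum","keeper","bar","mat","packer","low_edge","tray"],cams=("wrist","wrist"))
E
```

```text
[468.33072657 -59.34539152 329.41336817] [ 3.14133486e+00 -6.13456821e-04  2.77510246e+00] [-2.66270664e-01  1.74391006e-01  1.77598582e+00  3.42157684e-04
  1.19180043e+00 -1.47070340e+00]
[[0.36, -0.9, -0.26, 394.39], [0.93, 0.34, 0.1, -30.94], [0.0, -0.28, 0.96, 479.84], [0.0, 0.0, 0.0, 1.0]] 313.8918165022647
wrist jig [(0.78, [645.0, -0.0, -2.0], [330.0, 234.0])]
wrist fulcrum [(0.74, [642.0, -4.0, 30.0], [332.0, 241.0])]
wrist keeper [(0.74, [642.0, -3.0, 26.0], [332.0, 240.0]), (0.59, [601.0, -165.0, 44.0], [227.0, 256.0])]
wrist bar [(0.59, [463.0, -253.0, 2.0], [146.0, 189.0])]
wrist mat [(0.9, [453.0, -270.0, 4.0], [134.0, 187.0])]
wrist packer [(0.83, [307.0, -162.0, 2.0], [155.0, 72.0]), (0.67, [776.0, -35.0, 1.0], [333.0, 302.0])]
wrist low_edge [(0.85, [621.0, 83.0, 10.0], [376.0, 206.0])]
wrist tray [(0.97, [461.0, 237.0, -3.0], [442.0, 75.0]), (0.34, [453.0, -270.0, 1.0], [134.0, 186.0])]
wrist jig [(0.97, [647.0, -3.0, 1.0], [329.0, 235.0])]
wrist fulcrum [(0.68, [642.0, -3.0, 27.0], [332.0, 240.0])]
wrist keeper [(0.79, [601.0, -168.0, 43.0], [226.0, 256.0])]
wrist bar [(0.67, [465.0, -253.0, 2.0], [147.0, 189.0])]
wrist mat [(0.93, [459.0, -271.0, 3.0], [135.0, 190.0]), (0.71, [704.0, -382.0, -5.0], [146.0, 323.0]), (0.26, [499.0, 23.0, -1.0], [317.0, 147.0])]
wrist packer [(0.98, [771.0, -36.0, 1.0], [332.0, 299.0]), (0.9, [308.0, -161.0, 4.0], [155.0, 71.0]), (0.59, [502.0, 25.0, 2.0], [319.0, 149.0])]
wrist low_edge [(0.82, [623.0, 79.0, 11.0], [375.0, 208.0])]
wrist tray [(0.98, [460.0, 235.0, -4.0], [440.0, 74.0])]
```

View pics/w1.png

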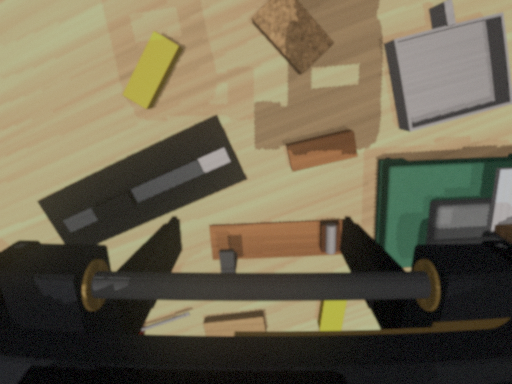

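```bash
cat >> h.py <<'E'
def top(p,z,x0,y0,x1,y1,s=2):
    """orthographic top view at height z, px=(x-x0)*s, row=(y1-y)*s"""
    xs=np.arange(x0,x1,1/s); ys=np.arange(y1,y0,-1/s); X,Y=np.meshgrid(xs,ys)
    P=np.stack([X,Y,np.full_like(X,z),np.ones_like(X)],-1)@np.linalg.inv(p["pose"]).T
    u=P[...,0]/-P[...,2]; v=-P[...,1]/-P[...,2]; k=1+p["k1"]*(u*u+v*v); K=p["camera_matrix"]
    return cv2.remap(p["color"],(K[0,0]*u*k+K[0,2]).astype(np.float32),(K[1,1]*v*k+K[1,2]).astype(np.float32),cv2.INTER_LINEAR)
E
python3 - <<'E'
from h import *
p=env.read_camera("wrist")
a=top(p,8,280,-450,700,80,1)
cv2.imwrite("pics/t1.png",a)
for nm,z,box in (("packer",26,(440,-60,560,110)),("ply",4,(560,-220,680,30))):
    t=top(p,z,*box); h=cv2.cvtColor(t,cv2.COLOR_BGR2HSV)
    # reddish: strong ratio
    r=t[...,2].astype(float)/(t[...,1]+1.); b=t[...,2].astype(float)/(t[...,0]+1)
    m=((r>1.45)).astype(np.uint8); m=cv2.morphologyEx(m,cv2.MORPH_OPEN,np.ones((7,7)))
    cs=max(cv2.findContours(m,0,2)[0],key=cv2.contourArea,default=None)
    if cs is not None:
        (cx,cy),sz,an=cv2.minAreaRect(cs); print(nm,box[0]+cx/2,box[3]-cy/2,np.array(sz)/2,an)
E
```

```text
ply 663.4749984741211 6.674999237060547 [33.67825699  6.00832796] 18.434946060180664
```

View pics/t1.png

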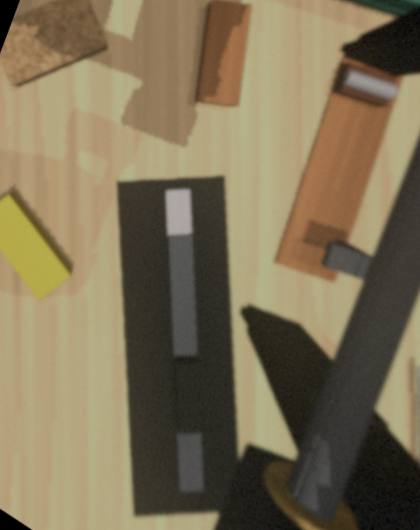

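{"name": "drive_tool", "arguments": {
  "rows": [
    [[0,0,0,0,0,0.0527,1],[0,0,0,0,0,0.0527,1],[0,0,0,0,0,0.0527,1],[0,0,0,0,0,0.0527,1],[0,0,0,0,0,0.0527,1]]
  ]
}}

```text
t: 5.03
eef_pos: [468.7, -59.6, 329.6]
tcp_rot: [3.142, -0.0, 1.942]
ft_force: [0.5, -0.4, -1.0]
opening: 0.998
grip_force: 0.0
```

{"name": "drive_tool", "arguments": {
  "rows": [
    [[0,0,0,0,0,0.0527,1],[0,0,0,0,0,0.0527,1],[-0.167,-0.0083,0.14,0,0,0,1],[-0.167,-0.0083,0.14,0,0,0,1],[-0.167,-0.0083,0.14,0,0,0,1]]
  ]
}}

```text
t: 5.65
eef_pos: [468.2, -186.2, 223.7]
tcp_rot: [3.141, 0.0, 1.617]
ft_force: [0.4, 0.3, 0.1]
opening: 1.001
grip_force: 0.0
```

{"name": "drive_tool", "arguments": {
  "rows": [
    [[-0.167,-0.0083,0.14,0,0,0,1],[-0.167,-0.0083,0.14,0,0,0,1],[-0.167,-0.0083,0.14,0,0,0,1],[0,0,0,0,0,0,1],[0,0,0,0,0,0,1]]
  ]
}}

```text
t: 6.28
eef_pos: [467.8, -310.0, 119.8]
tcp_rot: [-3.141, -0.0, 1.617]
ft_force: [0.2, 0.8, 1.0]
opening: 0.999
grip_force: 0.0
```

```bash
python3 - <<'E'
from h import *
go([467,-310,24],rot=[np.pi,0,1.616])
p=env.read_camera("wrist"); b=(300,-430,640,30)
cv2.imwrite("pics/t2.png",top(p,8,*b,1)); print(p["pose"][:3,3])
E
```

```text
shift [0.0001, -0.003, 0.3833] mm [0.0, -0.8, 95.8]
turn [-0.0, -0.0001, 0.0002] deg [-0.0, -0.0, 0.0]
[ 464.40463184 -230.62368488  270.26619812]
```

View pics/t2.png

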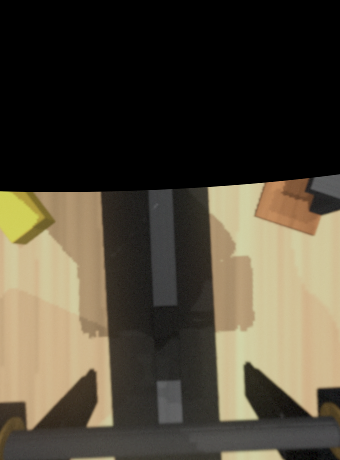

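{"name": "drive_tool", "arguments": {
  "rows": [
    [[0,0,0.19,0,0,0,1],[0,-0.004,0.15,0,0,0,1],[0,0,0.045,0,0,0,1],[0,0,0,0,0,0,1],[0,0,0,0,0,0,0]]
  ]
}}

```text
t: 6.95
eef_pos: [467.5, -310.6, 24.9]
tcp_rot: [3.14, 0.002, 1.617]
ft_force: [-0.5, 0.0, 0.2]
opening: 0.939
grip_force: 0.0
```

{"name": "drive_tool", "arguments": {
  "rows": [
    [[0,0,0,0,0,0,0],[0,0,0,0,0,0,0],[0,0,0,0,0,0,0],[0,0,0,0,0,0,0],[0,0,0,0,0,0,0]]
  ]
}}

```text
t: 7.58
eef_pos: [466.8, -310.4, 23.3]
tcp_rot: [3.142, -0.0, 1.617]
ft_force: [0.3, -0.5, 0.1]
opening: 0.425
grip_force: 0.0
```

{"name": "drive_tool", "arguments": {
  "rows": [
    [[0,0,0,0,0,0,0],[0,0,0,0,0,0,0],[0,0,-0.1,0,0,0,0],[0,0,-0.15,0,0,0,0],[0,0,-0.15,0,0,0,0]]
  ]
}}

```text
t: 8.2
eef_pos: [466.4, -310.1, 123.9]
tcp_rot: [-3.141, -0.001, 1.617]
ft_force: [0.1, -0.2, -3.8]
opening: 0.249
grip_force: 30.0
```

```bash
cat >> h.py <<'E'
J=np.array([641.5,-3.,0]); JY=np.radians(-18)
def barpose(xp,phi,th,L,h0=30.6):
    """phi: plan slope (tail at -x positive), th deg toe-down, L tip beyond fulcrum"""
    a=JY+np.pi/2-phi; t=np.radians(th)
    d=np.array([np.cos(a)*np.cos(t),np.sin(a)*np.cos(t),-np.sin(t)]); n=np.array([np.cos(a)*np.sin(t),np.sin(a)*np.sin(t),np.cos(t)])
    F=J+np.array([np.cos(JY)*xp,np.sin(JY)*xp,h0])
    M=np.stack([d,np.cross(-n,d),-n],1)
    return F+(L-201)*d+20.4*n, R.from_matrix(M)
def rel(P,Q=None,cur=None):
    """shift (after turning) and turn from current (or pose P) to Q, scaled; shift in Q's axes"""
    if cur is None:
        s=env.state(); P=(s["eef_pos"],R.from_euler("xyz",s["tcp_rot"])) if P is None else P
    rv=(P[1].inv()*Q[1]).as_rotvec()/np.pi; d=Q[0]-P[0]
    print("turn",rv.round(4).tolist(),"shift in new axes",(Q[1].inv().apply(d)/250).round(4).tolist(),"in old",(P[1].inv().apply(d)/250).round(4).tolist(), "target",Q[0].round(1))
E
python3 - <<'E'
from h import *
A=barpose(-6,.097,16.5,52); B=barpose(-6,.097,16.5,94)
up=(A[0]+[0,0,90],A[1])
rel(None,up); rel(up,A); rel(A,B)
E
```

```text
turn [0.0206, -0.0903, 0.1446] shift in new axes [0.7536, 0.127, -0.4676] in old [0.7117, 0.4913, -0.2341] target [ 581.  -126.8  182.5]
turn [0.0, 0.0, 0.0] shift in new axes [0.1022, -0.0, 0.3452] in old [0.1022, -0.0, 0.3452] target [ 581.  -126.8   92.5]
turn [0.0, 0.0, 0.0] shift in new axes [0.168, -0.0, 0.0] in old [0.168, -0.0, 0.0] target [597.1 -89.9  80.5]
```

{"name": "drive_tool", "arguments": {
  "rows": [
    [[0,0,-0.2,0,0,0,0],[0,0,0,0.00515,-0.0226,0.0362,0],[0,0,0,0.00515,-0.0226,0.0362,0],[0,0,0,0.00515,-0.0226,0.0362,0],[0,0,0,0.00515,-0.0226,0.0362,0]]
  ]
}}

```text
t: 8.82
eef_pos: [466.5, -310.1, 173.1]
tcp_rot: [3.14, 0.291, 1.155]
ft_force: [-0.8, 0.2, -4.4]
opening: 0.25
grip_force: 3.0
```

{"name": "drive_tool", "arguments": {
  "rows": [
    [[0.188,0.0318,-0.068,0,0,0,0],[0.188,0.0318,-0.068,0,0,0,0],[0.188,0.0318,-0.068,0,0,0,0],[0.188,0.0318,-0.068,0,0,0,0],[0,0,0,0,0,0,0]]
  ]
}}

```text
t: 9.45
eef_pos: [576.5, -137.6, 184.7]
tcp_rot: [3.141, 0.288, 1.162]
ft_force: [-1.8, 0.1, -5.4]
opening: 0.245
grip_force: 30.2
```

```bash
python3 - <<'E'
from h import *
A=barpose(-6,.097,16.5,52)
rel(None,A)
p=env.read_camera("side"); cv2.imwrite("pics/s2.png",cv2.resize(p["color"][100:280,200:420],None,fx=3.4,fy=3.3,interpolation=cv2.INTER_CUBIC))
# predicted tip pixel
s=env.state();T=R.from_euler("xyz",s["tcp_rot"]); 
find(["fulcrum","keeper","jig","low_edge","sander_base","bar"],("wrist","side","scene"))
for o in ((201,0,20.4),(-99,0,20.4)):
    X=s["eef_pos"]+T.apply(o); q=px(p,X); print(X.round(1),q,(q-[200,100])*[3.4,3.3])
E
```

```text
turn [0.0003, 0.0002, 0.0008] shift in new axes [0.1495, -0.0009, 0.3403] in old [0.1496, -0.0008, 0.3403] target [ 581.  -126.8   92.5]
wrist fulcrum []
wrist keeper [(0.72, [596.0, -164.0, 43.0], [291.0, 155.0])]
wrist jig []
wrist low_edge [(0.59, [702.0, -382.0, -3.0], [417.0, 244.0])]
wrist sander_base []
wrist bar [(0.91, [570.0, -125.0, 114.0], [245.0, 168.0])]
side fulcrum [(0.95, [637.0, -3.0, 33.0], [293.0, 198.0]), (0.7, [642.0, -8.0, 1.0], [294.0, 207.0]), (0.7, [600.0, -163.0, 48.0], [297.0, 234.0])]
side keeper [(0.61, [599.0, -162.0, 46.0], [297.0, 235.0])]
side jig [(0.72, [637.0, -8.0, 0.0], [292.0, 208.0])]
side low_edge [(0.71, [620.0, 79.0, 10.0], [280.0, 189.0])]
side sander_base [(0.85, [656.0, 196.0, -0.0], [281.0, 169.0])]
side bar [(0.76, [571.0, -131.0, 120.0], [285.0, 207.0])]
scene fulcrum [(0.57, [639.0, -5.0, 27.0], [212.0, 222.0])]
scene keeper [(0.71, [601.0, -166.0, 46.0], [193.0, 178.0])]
scene jig [(0.88, [644.0, -3.0, -6.0], [212.0, 232.0])]
scene low_edge [(0.43, [644.0, -1.0, -2.0], [212.0, 232.0])]
scene sander_base [(0.61, [659.0, 195.0, -0.0], [252.0, 286.0])]
scene bar [(0.97, [576.0, -130.0, 115.0], [206.0, 160.0])]
[649.9  32.6 107.4] [294.99042371 170.97597956] [322.96744063 234.22073254]
[ 535.4 -231.2  192.9] [282.99400091 213.98434885] [282.17960311 376.14835122]
```

View pics/s2.png

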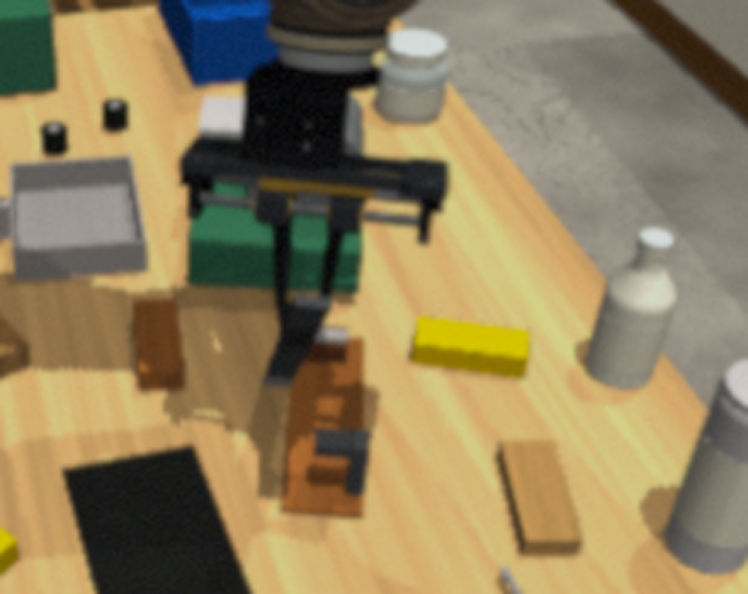

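{"name": "drive_tool", "arguments": {
  "rows": [
    [[0.047,-0.001,-0.005,0,0,0,0],[0.0256,0,0.0863,0,0,0,0],[0.0256,0,0.0863,0,0,0,0],[0.0256,0,0.0863,0,0,0,0],[0.0256,0,0.0863,0,0,0,0]]
  ]
}}

```text
t: 11.18
eef_pos: [581.5, -129.4, 92.8]
tcp_rot: [3.137, 0.288, 1.158]
ft_force: [0.0, -1.0, -0.6]
opening: 0.035
grip_force: 0.0
```

{"name": "drive_tool", "arguments": {
  "rows": [
    [[0,0,0,0,0,0,0],[0,0,0,0,0,0,0]]
  ]
}}

```text
t: 11.42
eef_pos: [581.2, -129.6, 93.9]
tcp_rot: [3.138, 0.288, 1.158]
ft_force: [0.9, 0.3, 0.4]
opening: 0.005
grip_force: 0.0
```

```bash
python3 - <<'E'
from h import *
rel(None,barpose(-6,.097,16.5,52));rel(None,barpose(-6,.097,16.5,94)); print(env.state()["ft_force"])
p=env.read_camera("side"); a=cv2.resize(p["color"][170:245,240:340],None,fx=6,fy=6,interpolation=cv2.INTER_CUBIC)
q=env.read_camera("scene"); b=cv2.resize(q["color"][160:260,160:260],None,fx=4.5,fy=4.5,interpolation=cv2.INTER_CUBIC)
cv2.imwrite("pics/s3.png",a)
E
```

```text
turn [0.001, 0.0001, -0.0005] shift in new axes [0.0111, -0.005, 0.0027] in old [0.0111, -0.005, 0.0027] target [ 581.  -126.8   92.5]
turn [0.001, 0.0001, -0.0005] shift in new axes [0.1791, -0.005, 0.0027] in old [0.1791, -0.0053, 0.0026] target [597.1 -89.9  80.5]
[0.94322256 0.27065836 0.40378579]
```

View pics/s3.png

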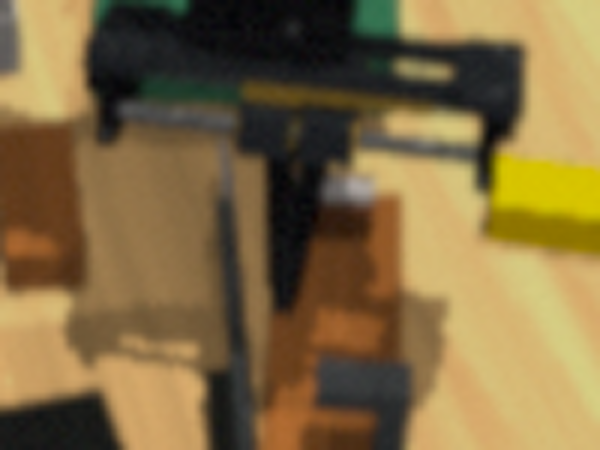

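The grip slackened and the bar was dropped (crop: it now lies left of the jig strip, at about (225,160)–(245,440)). I'm backing off to look.

{"name": "drive_tool", "arguments": {
  "rows": [
    [[0.05,0,-0.17,0,0,0,0],[0.05,0,-0.17,0,0,0,0],[0.05,0,-0.17,0,0,0,0.5],[-0.2,-0.1,-0.1,0,0,0,1],[-0.2,-0.1,-0.1,0,0,0,1]]
  ]
}}

```text
t: 12.15
eef_pos: [529.7, -118.1, 282.6]
tcp_rot: [3.139, 0.288, 1.16]
ft_force: [-0.1, -0.1, 0.9]
opening: 0.264
grip_force: 0.0
```

{"name": "drive_tool", "arguments": {
  "rows": [
    [[-0.1,-0.1,-0.1,0,0.0457,0,1],[0,0,0,0,0.0457,0,1],[0,0,0,0,0,0,1]]
  ]
}}

```text
t: 12.52
eef_pos: [500.2, -124.7, 313.3]
tcp_rot: [3.137, 0.002, 1.156]
ft_force: [0.2, -0.3, 0.1]
opening: 0.575
grip_force: 0.0
```

```bash
python3 - <<'E'
from h import *
print(env.state()["eef_pos"],env.state()["tcp_rot"])
p=env.read_camera("wrist"); a=top(p,4,380,-330,720,120,1.3); cv2.imwrite("pics/t4.png",a); print(p["pose"][:3,3])
find(["bar"],("scene","side","wrist"))
E
```

```text
[ 500.19927907 -124.73777852  313.32129108] [3.13742077e+00 1.72649255e-03 1.15606452e+00]
[532.0367048  -51.4460472  463.57768267]
scene bar [(0.6, [574.0, -101.0, 10.0], [215.0, 196.0])]
side bar [(0.56, [574.0, -104.0, 15.0], [281.0, 229.0]), (0.53, [640.0, -5.0, 32.0], [294.0, 199.0])]
wrist bar []
```

View pics/t4.png

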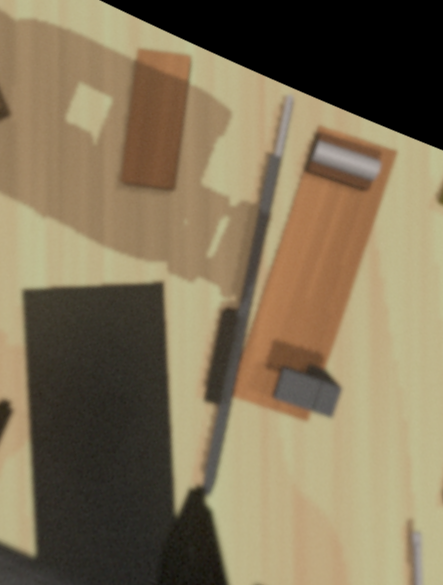

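```bash
python3 - <<'E'
from h import *
rel(None,(np.array([509.6,-141.4,37.]),R.from_euler("xyz",[np.pi,0,1.375])))
E
```

```text
turn [0.0001, 0.0008, -0.0683] shift in new axes [-0.0662, 0.0478, 1.0975] in old [-0.0518, 0.0603, 1.0976] target [ 509.6 -141.4   37. ]
```

{"name": "drive_tool", "arguments": {
  "rows": [
    [[0,0,0,0,0,-0.034,0],[0,0,0,0,0,-0.034,0],[-0.066,0.048,0.2,0,0,0,0],[0,0,0.2,0,0,0,0],[0,0,0.2,0,0,0,0]]
  ]
}}

```text
t: 13.5
eef_pos: [509.6, -142.0, 160.2]
tcp_rot: [3.141, 0.002, 1.373]
ft_force: [1.1, -0.7, -0.3]
opening: 0.464
grip_force: 0.0
```

{"name": "drive_tool", "arguments": {
  "rows": [
    [[0,0,0.2,0,0,0,0],[0,0,0.2,0,0,0,0],[0,0,0.0975,0,0,0,0],[0,0,0,0,0,0,0]]
  ]
}}

```text
t: 14.0
eef_pos: [508.9, -141.9, 35.8]
tcp_rot: [-3.139, 0.001, 1.373]
ft_force: [-0.0, -0.0, -0.2]
opening: 0.044
grip_force: 0.0
```

{"name": "drive_tool", "arguments": {
  "rows": [
    [[0,0.04,0,0,0,0,0],[0,0.04,0,0,0,0,0],[0,0.03,0,0,0,0,0],[0,0.03,0,0,0,0,0],[0,0.016,0,0,0,0,0]]
  ]
}}

```text
t: 14.62
eef_pos: [546.0, -149.7, 38.2]
tcp_rot: [-3.137, 0.001, 1.373]
ft_force: [-23.0, 0.7, 24.6]
opening: 0.005
grip_force: 13.6
```

```bash
python3 - <<'E'
from h import *
print(env.state()["eef_pos"],env.state()["ft_force"])
p=env.read_camera("side"); a=cv2.resize(p["color"][170:270,230:340],None,fx=3.5,fy=4,interpolation=cv2.INTER_CUBIC)
q=env.read_camera("scene"); b=cv2.resize(q["color"][150:250,170:270],None,fx=4,fy=4,interpolation=cv2.INTER_CUBIC)
cv2.imwrite("pics/s5.png",np.hstack([a,b]))
E
```

```text
[ 546.03377776 -149.73528888   38.19005933] [-22.96120755   0.66075408  24.58915439]
```

View pics/s5.png

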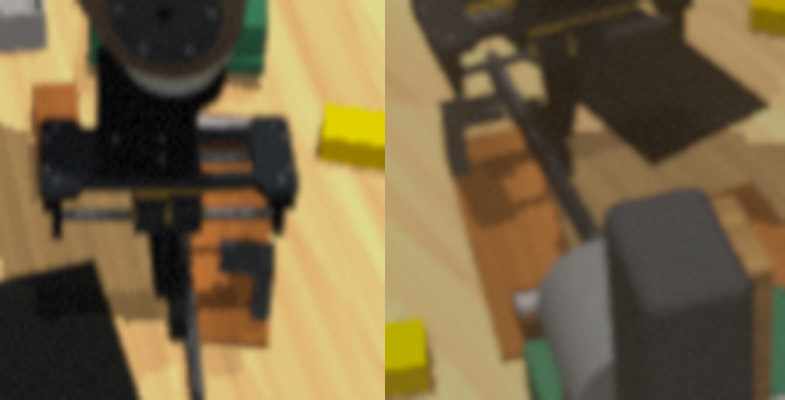

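{"name": "drive_tool", "arguments": {
  "rows": [
    [[0,0,-0.032,0,0,0,0],[0,0.02,-0.016,0,0,0,0],[0,0.03,-0.01,0,0,0,0],[0,0.03,0,0,0,0,0]]
  ]
}}

```text
t: 15.22
eef_pos: [568.4, -154.4, 52.3]
tcp_rot: [3.139, 0.002, 1.373]
ft_force: [-0.6, 0.4, 0.5]
opening: 0.005
grip_force: 0.0
```

```bash
python3 - <<'E'
from h import *
print(env.state()["eef_pos"],env.state()["ft_force"])
find(["bar"],("scene","side"))
E
```

```text
[ 568.35464455 -154.40632526   52.32239696] [-0.64513466  0.41338398  0.45817991]
scene bar [(0.92, [591.0, -105.0, 4.0], [209.0, 200.0])]
side bar [(0.86, [592.0, -104.0, 4.0], [287.0, 231.0]), (0.37, [462.0, 235.0, -1.0], [223.0, 170.0]), (0.28, [640.0, -9.0, 3.0], [294.0, 207.0])]
```

{"name": "drive_tool", "arguments": {
  "rows": [
    [[0,0,-0.2,0,0,0,0],[0,-0.05,-0.2,0,0,0,0.5],[-0.1,-0.1,-0.2,0,0,0,1],[-0.1,-0.1,-0.2,0,0,0,1],[0,0,-0.2,0,0,0,1]]
  ]
}}

```text
t: 16.05
eef_pos: [494.2, -191.1, 303.8]
tcp_rot: [3.141, 0.002, 1.371]
ft_force: [2.0, -0.4, -0.6]
opening: 0.366
grip_force: 0.0
```

{"name": "drive_tool", "arguments": {
  "rows": [
    [[0,0,0,0,0,0,1],[0,0,0,0,0,0,1]]
  ]
}}

```text
t: 16.3
eef_pos: [495.7, -190.1, 301.2]
tcp_rot: [3.142, 0.001, 1.373]
ft_force: [0.0, 0.2, -0.9]
opening: 0.578
grip_force: 0.0
```

```bash
python3 - <<'E'
from h import *
print(env.state()["eef_pos"],env.state()["tcp_rot"])
p=env.read_camera("wrist"); a=top(p,12,420,-330,720,120,1.3); cv2.imwrite("pics/t6.png",a); print(p["pose"][:3,3])
find(["jig","fulcrum","keeper","low_edge","packer"],("wrist",))
E
```

```text
[ 495.66940776 -190.10966887  301.22569815] [3.14155234e+00 1.49871614e-03 1.37265038e+00]
[ 511.61885109 -111.89181243  451.5013531 ]
wrist jig []
wrist fulcrum []
wrist keeper [(0.81, [599.0, -165.0, 43.0], [335.0, 123.0])]
wrist low_edge []
wrist packer [(0.92, [772.0, -37.0, 1.0], [439.0, 3.0]), (0.79, [308.0, -161.0, 2.0], [132.0, 158.0])]
```

View pics/t6.png

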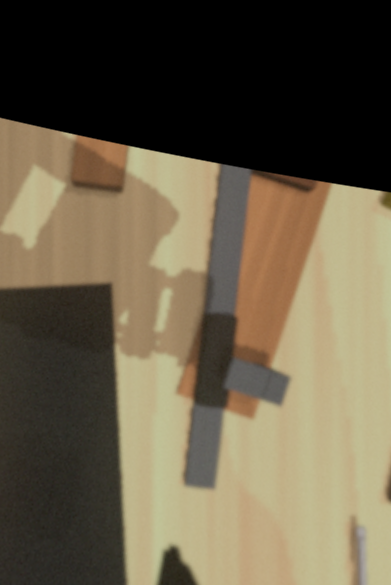

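```bash
python3 - <<'E'
from h import *
rel(None,(np.array([587.3,-130.4,25.5]),R.from_euler("xyz",[np.pi,0,1.4626])))
E
```

```text
turn [-0.0, 0.0005, -0.0286] shift in new axes [0.2774, 0.3369, 1.1036] in old [0.3081, 0.3108, 1.1031] target [ 587.3 -130.4   25.5]
```

{"name": "drive_tool", "arguments": {
  "rows": [
    [[0,0,0,0,0,-0.0286,0.55],[0.1387,0.1685,0.1,0,0,0,0.55],[0.1387,0.1685,0.1,0,0,0,0.55],[0,0,0.2,0,0,0,0.55],[0,0,0.2,0,0,0,0.55]]
  ]
}}

```text
t: 17.27
eef_pos: [587.7, -130.1, 150.2]
tcp_rot: [3.141, 0.002, 1.464]
ft_force: [-0.0, -0.8, 0.1]
opening: 0.556
grip_force: 0.0
```

{"name": "drive_tool", "arguments": {
  "rows": [
    [[0,0,0,0,0,0,0.55],[0,0,0,0,0,0,0.55]]
  ]
}}

```text
t: 17.52
eef_pos: [588.2, -131.2, 153.6]
tcp_rot: [3.139, 0.002, 1.462]
ft_force: [0.2, 0.7, 0.2]
opening: 0.548
grip_force: 0.0
```

```bash
python3 - <<'E'
from h import *
rel(None,(np.array([587.3,-130.4,25.5]),R.from_euler("xyz",[np.pi,0,1.4626])))
p=env.read_camera("wrist")
# bar line at z=12: dark/gray steel segment columns by row scan
t=top(p,12,540,-240,640,0,2); b=(((t[...,0].astype(int)-t[...,2])>-12)&(t.sum(2)>60)&(t.sum(2)<330)).astype(np.uint8)
for y in range(-10,-235,-15):
    r=b[int((0-y)*2)]; i=np.flatnonzero(r); print(y,(540+i.min()/2,540+i.max()/2,len(i)/2) if len(i) else None,t[int(-y*2),::16].sum(1).tolist())
E
```

```text
turn [0.0008, 0.0007, -0.0001] shift in new axes [0.0026, -0.0038, 0.5125] in old [0.0038, -0.0051, 0.5125] target [ 587.3 -130.4   25.5]
-10 (np.float64(591.5), np.float64(612.5), 21.5) [405, 545, 414, 404, 396, 382, 357, 222, 219, 198, 182, 176, 207]
-25 (np.float64(590.0), np.float64(610.5), 21.0) [456, 434, 411, 407, 391, 376, 289, 214, 209, 236, 280, 290, 315]
-40 (np.float64(588.0), np.float64(609.0), 21.5) [469, 424, 415, 403, 387, 379, 208, 211, 199, 273, 276, 271, 374]
-55 (np.float64(587.0), np.float64(607.0), 20.5) [405, 424, 413, 401, 388, 379, 209, 203, 208, 278, 282, 262, 280]
-70 (np.float64(585.0), np.float64(605.5), 21.0) [404, 429, 418, 404, 389, 356, 210, 207, 208, 276, 261, 270, 261]
-85 (np.float64(583.5), np.float64(603.5), 20.5) [396, 430, 421, 405, 396, 346, 203, 211, 205, 267, 254, 253, 325]
-100 (np.float64(582.0), np.float64(602.0), 20.5) [407, 428, 416, 403, 393, 250, 211, 202, 253, 257, 265, 250, 344]
-115 (np.float64(580.0), np.float64(600.0), 20.5) [532, 549, 513, 532, 495, 215, 202, 205, 262, 253, 257, 253, 259]
-130 None [531, 555, 546, 512, 501, 170, 148, 144, 377, 374, 364, 353, 375]
-145 None [504, 531, 520, 504, 341, 159, 147, 133, 226, 254, 362, 367, 512]
-160 (np.float64(618.0), np.float64(619.0), 1.5) [502, 544, 518, 436, 276, 158, 125, 133, 222, 220, 144, 302, 530]
-175 (np.float64(586.5), np.float64(626.5), 37.5) [458, 558, 516, 356, 167, 155, 234, 266, 262, 197, 140, 141, 247]
-190 (np.float64(582.0), np.float64(628.5), 47.0) [507, 529, 516, 506, 159, 152, 266, 262, 262, 262, 261, 187, 96]
-205 (np.float64(569.5), np.float64(628.0), 25.0) [542, 557, 547, 527, 294, 286, 268, 527, 529, 519, 372, 117, 111]
-220 (np.float64(568.0), np.float64(639.5), 22.5) [539, 552, 548, 494, 289, 291, 301, 529, 545, 529, 542, 302, 105]
```

{"name": "drive_tool", "arguments": {
  "rows": [
    [[0.003,0,0.2,0,0,0,0.55],[0,0,0.2,0,0,0,0.55],[0,0,0.1125,0,0,0,0.55],[0,0,0,0,0,0,0.55],[0,0,0,0,0,0,0]]
  ]
}}

```text
t: 18.2
eef_pos: [588.6, -130.8, 25.6]
tcp_rot: [3.138, 0.003, 1.462]
ft_force: [-0.5, -0.4, 0.4]
opening: 0.491
grip_force: 0.0
```

{"name": "drive_tool", "arguments": {
  "rows": [
    [[0,0,0,0,0,0,0],[0,0,0,0,0,0,0],[0,0,0,0,0,0,0],[0,0,0,0,0,0,0],[0,0,0,0,0,0,0]]
  ]
}}

```text
t: 18.82
eef_pos: [587.8, -130.4, 24.4]
tcp_rot: [3.14, 0.002, 1.462]
ft_force: [-1.2, -0.1, 6.8]
opening: 0.251
grip_force: 30.0
```

{"name": "drive_tool", "arguments": {
  "rows": [
    [[0,0,-0.02,0,0,0,0],[0,-0.04,0,0,0,0,0],[0,-0.04,0,0,0,0,0],[0,-0.04,0,0,0,0,0],[0,0,0,0,0,0,0]]
  ]
}}

```text
t: 19.45
eef_pos: [556.9, -127.0, 28.9]
tcp_rot: [3.141, 0.002, 1.462]
ft_force: [0.2, -0.5, -3.8]
opening: 0.252
grip_force: 30.0
```

{"name": "drive_tool", "arguments": {
  "rows": [
    [[0,0,-0.15,0,0,0,0],[0,0,-0.2,0,0,0,0],[0,0,-0.2,0,0,0,0],[0,0,0,0,0,0,0]]
  ]
}}

```text
t: 19.95
eef_pos: [559.2, -127.3, 169.9]
tcp_rot: [3.134, 0.003, 1.462]
ft_force: [0.4, -0.4, -5.0]
opening: 0.251
grip_force: 30.0
```

```bash
sed -i 's/(L-201)/(L-175)/; s/641.5,-3\./641.,-3.5/' h.py; python3 - <<'E'
from h import *
A=barpose(-6,.097,16.5,52); B=barpose(-6,.097,16.5,94)
up=(A[0]+[0,0,90],A[1])
print(env.state()["opening"],env.state()["ft_force"])
rel(None,up); rel(up,A); rel(A,B)
s=env.state(); T=R.from_euler("xyz",s["tcp_rot"])
for c in ("side","scene"):
    p=env.read_camera(c); g=p["color"]
    for o in ((175,0,18),(-125,0,18)):
        X=s["eef_pos"]+T.apply(o); q=px(p,X); print(c,o,X.round(),q.round(1))
    find(["bar"],(c,))
E
```

```text
0.2507465525565099 [ 0.38069339 -0.40819005 -5.03080852]
turn [0.0165, -0.0903, 0.0953] shift in new axes [0.1223, 0.0783, -0.058] in old [0.1042, 0.1148, -0.0203] target [ 590.5 -104.4  175.1]
turn [0.0, 0.0, 0.0] shift in new axes [0.1022, -0.0, 0.3452] in old [0.1022, -0.0, 0.3452] target [ 590.5 -104.4   85.1]
turn [0.0, 0.0, 0.0] shift in new axes [0.168, 0.0, 0.0] in old [0.168, 0.0, 0.0] target [606.6 -67.5  73.2]
side (175, 0, 18) [578.  47. 151.] [270.6 158.8]
side (-125, 0, 18) [ 546. -252.  152.] [289.  232.7]
side bar [(0.79, [563.0, -102.0, 145.0], [279.0, 193.0])]
scene (175, 0, 18) [578.  47. 151.] [243.6 185.7]
scene (-125, 0, 18) [ 546. -252.  152.] [192.4 125.1]
scene bar [(0.57, [562.0, -99.0, 143.0], [216.0, 156.0])]
```

{"name": "drive_tool", "arguments": {
  "rows": [
    [[0,0,0,0.0055,-0.0301,0.0318,0],[0,0,0,0.0055,-0.0301,0.0318,0],[0,0,0,0.0055,-0.0301,0.0318,0],[0.1223,0.0783,-0.058,0,0,0,0],[0,0,0,0,0,0,0]]
  ]
}}

```text
t: 20.88
eef_pos: [590.5, -102.5, 170.2]
tcp_rot: [-3.134, 0.288, 1.164]
ft_force: [-0.6, 0.2, -4.0]
opening: 0.25
grip_force: 30.0
```

{"name": "drive_tool", "arguments": {
  "rows": [
    [[0.0256,0,0.0863,0,0,0,0],[0.0256,0,0.0863,0,0,0,0],[0.0256,0,0.0863,0,0,0,0],[0.0256,0,0.0863,0,0,0,0],[0,0,0,0,0,0,0]]
  ]
}}

```text
t: 21.5
eef_pos: [587.3, -103.9, 79.4]
tcp_rot: [-3.13, 0.289, 1.162]
ft_force: [0.2, 0.2, -4.2]
opening: 0.252
grip_force: 30.0
```

{"name": "drive_tool", "arguments": {
  "rows": [
    [[0,0,0,0,0,0,0],[0,0,0,0,0,0,0]]
  ]
}}

```text
t: 21.75
eef_pos: [588.6, -103.9, 82.2]
tcp_rot: [-3.135, 0.288, 1.161]
ft_force: [-0.1, -0.9, -3.9]
opening: 0.254
grip_force: 30.0
```

```bash
python3 - <<'E'
from h import *
s=env.state(); print(s["opening"],s["ft_force"],s["eef_pos"])
rel(None,barpose(-6,.097,16.5,52)); rel(None,barpose(-6,.097,16.5,94))
T=R.from_euler("xyz",s["tcp_rot"]); p=env.read_camera("side"); q=env.read_camera("scene")
a=cv2.resize(p["color"][160:250,250:340],None,fx=6.5,fy=6.5,interpolation=cv2.INTER_CUBIC)
cv2.imwrite("pics/s7.png",a)
for o in ((175,12,20.4),(175,-12,20.4),(-125,12,20.4),(-125,-12,20.4)):
    X=s["eef_pos"]+T.apply(o); print(X.round(1),((px(p,X)-[250,160])*6.5).round(1))
for nm,x in (("fulc",(0,0,30)),("ful+",(24,0,30)),("ful-",(-24,0,30)),("lipend",(-2,-176,46)),("sill stub",(21,75,14)),("ply",(-24,-197,4)),("ply2",(40,-197,4))):
    X=J+R.from_euler("z",JY).apply(x); print(nm,((px(p,X)-[250,160])*6.5).round(1))
E
```

```text
0.25387749369957396 [-0.14918899 -0.90257621 -3.87977994] [ 588.62466047 -103.86282673   82.18971859]
turn [-0.0019, 0.0001, 0.0005] shift in new axes [-0.0025, 0.0077, -0.0114] in old [-0.0025, 0.0076, -0.0114] target [ 590.5 -104.4   85.1]
turn [-0.0019, 0.0001, 0.0005] shift in new axes [0.1655, 0.0077, -0.0114] in old [0.1655, 0.0079, -0.0115] target [606.6 -67.5  73.2]
[664.   40.   12.8] [302.9 219.4]
[642.   49.6  12.9] [253.3 213. ]
[ 549.5 -223.9   98.1] [233.5 522.9]
[ 527.5 -214.3   98.3] [169.1 513.6]
fulc [285.7 255.3]
ful+ [337.8 258.6]
ful- [233.6 252. ]
lipend [274.5 504.8]
sill stub [329.5 185. ]
ply [212.4 610.3]
ply2 [370.3 621.6]
```

View pics/s7.png

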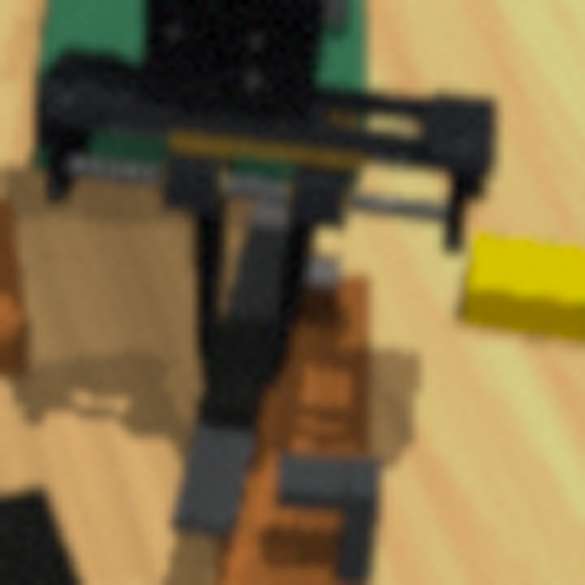

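{"name": "drive_tool", "arguments": {
  "rows": [
    [[0,0.0077,-0.0114,-0.0019,0,0,0],[0.04,0,0,0,0,0,0],[0.04,0,0,0,0,0,0],[0.04,0,0,0,0,0,0]]
  ]
}}

```text
t: 22.35
eef_pos: [600.8, -79.9, 76.1]
tcp_rot: [-3.138, 0.295, 1.163]
ft_force: [-10.4, -29.2, 5.0]
opening: 0.249
grip_force: 30.0
```

{"name": "drive_tool", "arguments": {
  "rows": [
    [[0,0,0,0,0,0,0],[0.024,0,0,0,0,0,0],[0.024,0,0,0,0,0,0],[0,0,0,0,0,0,0]]
  ]
}}

```text
t: 22.85
eef_pos: [605.0, -70.0, 72.6]
tcp_rot: [-3.137, 0.296, 1.163]
ft_force: [-9.2, -26.8, 2.1]
opening: 0.246
grip_force: 30.0
```

```bash
python3 - <<'E'
from h import *
s=env.state(); print(s["opening"],s["ft_force"],s["moment"],s["eef_pos"],s["tcp_rot"])
B=barpose(-6,.097,16.5,94);rel(None,B); D=barpose(-6,.097,1,98,30.2);rel(B,D); E=barpose(-6,-.073,1,98,30.2); rel(D,E)
for th in (12,8,4,1): print(th,barpose(-6,.097,th,94+(16.5-th)*.3)[0])
E
```

```text
0.24590794078124417 [ -9.16828965 -26.82015552   2.05262307] [-4.65088251  1.66887097  0.06668436] [604.99315443 -69.9995357   72.57449486] [-3.13711409  0.29590508  1.16256713]
turn [-0.0012, 0.0025, 0.0009] shift in new axes [0.0104, 0.0018, -0.0056] in old [0.0104, 0.0018, -0.0056] target [606.6 -67.5  73.2]
turn [0.0, 0.0861, -0.0] shift in new axes [-0.0176, -0.0, 0.0852] in old [0.0058, -0.0, 0.0868] target [604.7 -71.9  51.9]
turn [-0.0009, 0.0, -0.0541] shift in new axes [-0.0044, 0.0519, 0.0001] in old [0.0044, 0.0519, -0.0001] target [617.  -76.1  51.9]
12 [605.85058272 -69.17432096  67.11437723]
8 [605.37923292 -70.2553733   61.71959837]
4 [605.06293547 -70.98080927  56.33899422]
1 [604.92562742 -71.29572865  52.32938421]
```

{"name": "drive_tool", "arguments": {
  "rows": [
    [[-0.1,0,0,0,0,0,0],[-0.1,0,0,0,0,0,0],[-0.05,0,-0.15,0,0,0,0],[-0.05,0,-0.2,0,0,0,0],[0,0,0,0,0,0,0]]
  ]
}}

```text
t: 23.48
eef_pos: [589.4, -110.1, 181.1]
tcp_rot: [3.136, 0.287, 1.16]
ft_force: [0.2, 0.1, -4.0]
opening: 0.246
grip_force: 30.0
```

```bash
python3 - <<'E'
from h import *
s=env.state(); print(s["opening"],s["ft_force"],s["eef_pos"],s["tcp_rot"])
rel(None,(np.array([461.5,-300,70]),R.from_euler("xyz",[np.pi,0,1.618])))
E
```

```text
0.24619173794889188 [ 0.15968141  0.07172536 -3.98247173] [ 589.35631733 -110.08744355  181.06423813] [3.13597759 0.28671424 1.15982653]
turn [-0.0192, 0.0901, -0.1446] shift in new axes [-0.7347, -0.5467, 0.4443] in old [-0.7383, -0.1692, 0.6799] target [ 461.5 -300.    70. ]
```

{"name": "drive_tool", "arguments": {
  "rows": [
    [[0,0,0,-0.0048,0.0225,-0.0362,0],[0,0,0,-0.0048,0.0225,-0.0362,0],[0,0,0,-0.0048,0.0225,-0.0362,0],[0,0,0,-0.0048,0.0225,-0.0362,0],[-0.2,-0.15,0,0,0,0,0]]
  ]
}}

```text
t: 24.1
eef_pos: [553.1, -160.9, 176.2]
tcp_rot: [-3.134, -0.003, 1.623]
ft_force: [0.4, -0.3, -4.3]
opening: 0.246
grip_force: 30.0
```

{"name": "drive_tool", "arguments": {
  "rows": [
    [[-0.2,-0.15,0.06,0,0,0,0],[-0.2,-0.15,0.1,0,0,0,0],[-0.135,-0.097,0.14,0,0,0,0],[0,0,0.14,0,0,0,0],[0,0,0,0,0,0,0]]
  ]
}}

```text
t: 24.72
eef_pos: [461.2, -294.1, 67.7]
tcp_rot: [-3.13, -0.005, 1.617]
ft_force: [0.6, 0.1, -3.7]
opening: 0.248
grip_force: 30.0
```

{"name": "drive_tool", "arguments": {
  "rows": [
    [[0,0,0.1,0,0,0,0],[0,0,0.07,0,0,0,0],[0,0,0,0,0,0,0],[0,0,0,0,0,0,0]]
  ]
}}

```text
t: 25.22
eef_pos: [462.9, -294.8, 28.6]
tcp_rot: [-3.135, -0.001, 1.619]
ft_force: [-0.1, 0.5, -3.7]
opening: 0.249
grip_force: 30.0
```

{"name": "drive_tool", "arguments": {
  "rows": [
    [[0,0,0.012,0,0,0,0],[0,0,0,0,0,0,0],[0,0,0,0,0,0,1],[0,0,0,0,0,0,1],[0,0,0,0,0,0,1]]
  ]
}}

```text
t: 25.85
eef_pos: [462.6, -295.0, 25.0]
tcp_rot: [-3.135, -0.001, 1.618]
ft_force: [-0.4, 0.0, 0.7]
opening: 0.507
grip_force: 0.0
```

{"name": "drive_tool", "arguments": {
  "rows": [
    [[0,0,-0.1,0,0,0,1],[0,0,-0.15,0,0,0,1],[0,0,-0.15,0,0,0,1],[0,0,0,0,0,0,1],[0,0,0,0,0,0,1]]
  ]
}}

```text
t: 26.48
eef_pos: [463.0, -294.7, 124.4]
tcp_rot: [-3.134, -0.001, 1.618]
ft_force: [1.0, 0.3, 0.6]
opening: 0.99
grip_force: 0.0
```

```bash
cat >> h.py <<'E'
def barscan(p,x0,x1,y0,y1,yg):
    t=top(p,11,x0,y0,x1,y1,2).astype(int).sum(2)
    for y in yg:
        r=t[int((y1-y)*2)]; i=np.flatnonzero(r>(r.min()+r.max())/2) ; print(y,x0+i.min()/2,x0+i.max()/2,r[::12].tolist())
E
python3 - <<'E'
from h import *
s=env.state(); print(s["eef_pos"],s["tcp_rot"])
p=env.read_camera("wrist"); t=top(p,11,430,-380,500,-200,2).astype(int).sum(2)
for y in range(-205,-375,-20): print(y,t[int((-200-y)*2),::6].tolist())
c=cv2.GaussianBlur(t.astype(np.float32),(5,5),0)
for k in range(int(62),260,6): print(-200-k/2,int(c[k,56:76].mean()),end="; ")
find(["bar"],("wrist","side","scene","wrist","side","scene"))
E
```

```text
[ 462.99201619 -294.74666295  124.44402076] [-3.13442435e+00 -1.24676740e-03  1.61836721e+00]
-205 [101, 97, 109, 107, 101, 90, 190, 211, 197, 211, 212, 206, 207, 206, 109, 99, 99, 108, 97, 107, 110, 115, 113, 132]
-225 [92, 96, 99, 94, 104, 95, 150, 203, 208, 202, 202, 199, 203, 204, 119, 91, 99, 90, 97, 99, 100, 114, 105, 112]
-245 [105, 92, 103, 96, 103, 96, 102, 201, 209, 205, 196, 205, 208, 203, 168, 92, 97, 98, 96, 100, 92, 108, 108, 139]
-265 [122, 106, 111, 107, 94, 94, 78, 191, 205, 205, 199, 206, 204, 208, 183, 100, 89, 93, 97, 117, 105, 96, 112, 112]
-285 [144, 143, 138, 118, 102, 105, 89, 162, 198, 198, 172, 173, 175, 223, 200, 125, 117, 124, 118, 116, 129, 129, 145, 150]
-305 [137, 131, 140, 124, 137, 124, 116, 141, 117, 108, 107, 102, 101, 91, 89, 101, 119, 116, 125, 125, 131, 139, 141, 150]
-325 [132, 136, 135, 124, 135, 142, 126, 115, 129, 125, 135, 119, 116, 115, 113, 122, 123, 124, 121, 126, 128, 133, 134, 139]
-345 [149, 136, 130, 128, 127, 126, 135, 126, 122, 118, 128, 127, 123, 127, 120, 114, 109, 111, 125, 130, 133, 135, 140, 137]
-365 [153, 143, 144, 143, 135, 135, 133, 119, 109, 132, 130, 128, 122, 134, 128, 123, 118, 127, 132, 138, 145, 148, 137, 141]
-231.0 204; -234.0 204; -237.0 204; -240.0 204; -243.0 203; -246.0 203; -249.0 205; -252.0 202; -255.0 202; -258.0 202; -261.0 203; -264.0 203; -267.0 202; -270.0 201; -273.0 201; -276.0 201; -279.0 201; -282.0 196; -285.0 178; -288.0 182; -291.0 213; -294.0 240; -297.0 258; -300.0 258; -303.0 203; -306.0 78; -309.0 98; -312.0 118; -315.0 123; -318.0 122; -321.0 122; -324.0 123; -327.0 123; wrist bar [(0.64, [462.0, -282.0, 1.0], [261.0, 173.0])]
side bar [(0.7, [465.0, -287.0, 3.0], [257.0, 292.0])]
scene bar [(0.59, [464.0, -285.0, -3.0], [214.0, 155.0])]
wrist bar [(0.86, [462.0, -285.0, -2.0], [260.0, 174.0])]
side bar [(0.83, [466.0, -288.0, 6.0], [258.0, 292.0])]
scene bar [(0.59, [463.0, -285.0, -1.0], [215.0, 154.0])]
```

{"name": "drive_tool", "arguments": {
  "rows": [
    [[-0.158,0.003,0,0,0,0,1],[0,0,0.19,-0.002,0,0,1],[0,0,0.15,0,0,0,1],[0,0,0.0625,0,0,0,1],[0,0,0,0,0,0,1]]
  ]
}}

```text
t: 27.75
eef_pos: [465.6, -334.3, 24.1]
tcp_rot: [-3.141, -0.001, 1.618]
ft_force: [0.7, 0.2, -0.6]
opening: 0.999
grip_force: 0.0
```

{"name": "drive_tool", "arguments": {
  "rows": [
    [[0,0,0,0,0,0,0],[0,0,0,0,0,0,0],[0,0,0,0,0,0,0],[0,0,0,0,0,0,0],[0,0,0,0,0,0,0]]
  ]
}}

```text
t: 28.38
eef_pos: [465.5, -334.3, 24.3]
tcp_rot: [-3.141, -0.001, 1.618]
ft_force: [-0.6, -0.5, -0.0]
opening: 0.531
grip_force: 0.0
```

{"name": "drive_tool", "arguments": {
  "rows": [
    [[0,0,0,0,0,0,0],[0,0,0,0,0,0,0],[0,0,0,0,0,0,0],[0,0,0,0,0,0,0]]
  ]
}}

```text
t: 28.88
eef_pos: [465.4, -334.2, 24.2]
tcp_rot: [-3.141, -0.001, 1.619]
ft_force: [-0.1, -0.6, -0.1]
opening: 0.249
grip_force: 30.0
```

{"name": "drive_tool", "arguments": {
  "rows": [
    [[0,0,-0.1,0,0,0,0],[0,0,-0.2,0,0,0,0],[0,0,-0.2,0,0,0,0],[0,0,-0.1,0,0,0,0],[0,0,0,0,0,0,0]]
  ]
}}

```text
t: 29.5
eef_pos: [465.9, -334.6, 175.4]
tcp_rot: [3.14, 0.001, 1.618]
ft_force: [-0.2, 0.6, -4.3]
opening: 0.251
grip_force: 30.0
```

```bash
python3 - <<'E'
from h import *
s=env.state(); print(s["eef_pos"],s["tcp_rot"],s["ft_force"])
T=R.from_euler("xyz",s["tcp_rot"])
for c in ("side","scene","side","scene","wrist"):
    p=env.read_camera(c); r=env.place_of("bar",p)
    for d in r[:1]: print(c,round(d["score"],2),T.inv().apply(w(p,d["at"])-s["eef_pos"]).round(1))
E
```

```text
[ 465.91638796 -334.62170302  175.35170921] [3.14017863e+00 9.57630848e-04 1.61837351e+00] [-0.19844902  0.5836145  -4.26459117]
side 0.85 [45.7  3.7 19.7]
scene 0.65 [46.7  1.9 25.5]
side 0.74 [47.8  0.1 24.6]
scene 0.91 [47.7  1.5 27.3]
wrist 0.93 [50.4 -2.5 26. ]
```

```bash
sed -i 's/(L-175)/(L-197)/; s/20\.4\*n/21.2*n/' h.py; python3 - <<'E'
from h import *
A=barpose(-6,.097,19,60,31); B=barpose(-6,.097,19,86,31); C=barpose(-6,.097,16.5,92,30.7)
up=(A[0]+[0,0,80],A[1])
rel(None,up); rel(up,A); rel(A,B); rel(B,C)
E
```

```text
turn [0.0237, -0.1041, 0.1447] shift in new axes [0.9436, 0.0906, -0.3334] in old [0.8572, 0.5243, -0.0073] target [ 586.3 -114.1  175.6]
turn [0.0, 0.0, 0.0] shift in new axes [0.1042, 0.0, 0.3026] in old [0.1042, 0.0, 0.3026] target [ 586.3 -114.1   95.6]
turn [0.0, 0.0, 0.0] shift in new axes [0.104, 0.0, -0.0] in old [0.104, 0.0, -0.0] target [596.1 -91.5  87.2]
turn [0.0, 0.0139, 0.0] shift in new axes [0.0202, -0.0, 0.0204] in old [0.0211, 0.0, 0.0195] target [597.5 -88.4  80.8]
```

{"name": "drive_tool", "arguments": {
  "rows": [
    [[0,0,0,0.0059,-0.026,0.0362,0],[0,0,0,0.0059,-0.026,0.0362,0],[0,0,0,0.0059,-0.026,0.0362,0],[0,0,0,0.0059,-0.026,0.0362,0],[0.1887,0.0181,-0.0667,0,0,0,0]]
  ]
}}

```text
t: 30.62
eef_pos: [489.4, -290.8, 174.2]
tcp_rot: [3.14, 0.333, 1.155]
ft_force: [0.4, 0.9, -4.8]
opening: 0.25
grip_force: 30.0
```

{"name": "drive_tool", "arguments": {
  "rows": [
    [[0.1887,0.0181,-0.0667,0,0,0,0],[0.1887,0.0181,-0.0667,0,0,0,0],[0.1887,0.0181,-0.0667,0,0,0,0],[0.1887,0.0181,-0.0667,0,0,0,0],[0,0,0,0,0,0,0]]
  ]
}}

```text
t: 31.25
eef_pos: [587.7, -111.2, 175.9]
tcp_rot: [3.14, 0.331, 1.163]
ft_force: [0.5, 0.5, -4.5]
opening: 0.251
grip_force: 30.0
```

{"name": "drive_tool", "arguments": {
  "rows": [
    [[0,0,0,0,0,0,0],[0.0347,0,0.1009,0,0,0,0],[0.0347,0,0.1009,0,0,0,0],[0,0,0,0,0,0,0],[0,0,0,0,0,0,0]]
  ]
}}

```text
t: 31.88
eef_pos: [586.6, -114.9, 123.9]
tcp_rot: [3.139, 0.331, 1.158]
ft_force: [0.7, 0.3, -3.9]
opening: 0.249
grip_force: 30.0
```

```bash
python3 - <<'E'
from h import *
print(env.state()["ft_force"],env.state()["opening"])
rel(None,barpose(-6,.097,19,60,31))
find(["bar"],("side","scene"))
E
```

```text
[ 0.72839675  0.33294249 -3.90307467] 0.24888510771223973
turn [0.0005, -0.0001, -0.0005] shift in new axes [0.0392, -0.0024, 0.1059] in old [0.0392, -0.0026, 0.1059] target [ 586.3 -114.1   95.6]
side bar [(0.79, [602.0, -81.0, 89.0], [290.0, 202.0])]
scene bar [(0.81, [603.0, -80.0, 87.0], [208.0, 183.0])]
```

{"name": "drive_tool", "arguments": {
  "rows": [
    [[0.0196,-0.001,0.053,0,0,0,0],[0.0196,-0.001,0.053,0,0,0,0],[0,0,0,0,0,0,0],[0,0,0,0,0,0,0]]
  ]
}}

```text
t: 32.58
eef_pos: [586.1, -113.4, 94.5]
tcp_rot: [3.141, 0.332, 1.16]
ft_force: [-0.5, -0.5, -3.7]
opening: 0.253
grip_force: 30.0
```

{"name": "drive_tool", "arguments": {
  "rows": [
    [[0.026,0,0,0,0,0,0],[0.026,0,0,0,0,0,0],[0.026,0,0,0,0,0,0],[0,0,0,0,0,0,0]]
  ]
}}

```text
t: 33.08
eef_pos: [593.7, -95.9, 88.1]
tcp_rot: [3.141, 0.332, 1.16]
ft_force: [-1.1, 1.0, -3.9]
opening: 0.251
grip_force: 30.0
```

```bash
python3 - <<'E'
from h import *
print(env.state()["ft_force"],env.state()["opening"])
rel(None,barpose(-6,.097,19,86,31))
rel(None,barpose(-6,.097,16.5,92,30.7))
E
```

```text
[-1.14092969  1.00919145 -3.85390158] 0.250826457611036
turn [0.0003, -0.0, 0.0001] shift in new axes [0.02, 0.0017, -0.0029] in old [0.02, 0.0017, -0.0029] target [596.1 -91.5  87.2]
turn [0.0003, 0.0139, 0.0001] shift in new axes [0.0404, 0.0017, 0.0184] in old [0.0411, 0.0017, 0.0167] target [597.5 -88.4  80.8]
```

{"name": "drive_tool", "arguments": {
  "rows": [
    [[0.0207,0.001,-0.0029,0,0,0,0],[0,0,0,0,0,0,0]]
  ]
}}

```text
t: 33.33
eef_pos: [596.0, -91.6, 87.3]
tcp_rot: [3.14, 0.331, 1.159]
ft_force: [-0.1, 0.1, -4.5]
opening: 0.25
grip_force: 30.0
```

{"name": "drive_tool", "arguments": {
  "rows": [
    [[0.0105,0,0.0102,0,0.007,0,0],[0.0105,0,0.0102,0,0.007,0,0],[0,0,0,0,0,0,0]]
  ]
}}

```text
t: 33.7
eef_pos: [596.9, -89.0, 80.5]
tcp_rot: [3.141, 0.287, 1.159]
ft_force: [0.4, 0.5, -5.8]
opening: 0.247
grip_force: 30.0
```

```bash
python3 - <<'E'
from h import *
print(env.state()["ft_force"],env.state()["opening"])
rel(None,barpose(-6,.097,16.5,92,30.7))
rel(None,barpose(-6,.097,16,98,30.4))
E
```

```text
[ 0.43355448  0.53374055 -5.79794824] 0.2470292445709159
turn [0.0001, -0.0003, -0.0002] shift in new axes [0.0025, 0.001, -0.0021] in old [0.0025, 0.001, -0.0021] target [597.5 -88.4  80.8]
turn [0.0001, 0.0025, -0.0002] shift in new axes [0.0261, 0.001, 0.0027] in old [0.0262, 0.001, 0.0025] target [599.6 -83.5  78.1]
```

{"name": "drive_tool", "arguments": {
  "rows": [
    [[0.013,0.001,0.001,0,0.001,0,0],[0.013,0,0.001,0,0.0015,0,0],[0,0,0,0,0,0,0]]
  ]
}}

```text
t: 34.08
eef_pos: [600.0, -83.0, 78.4]
tcp_rot: [3.14, 0.279, 1.16]
ft_force: [0.7, 0.5, -6.4]
opening: 0.25
grip_force: 30.0
```

```bash
python3 - <<'E'
from h import *
s=env.state();print(s["ft_force"],s["opening"],s["eef_pos"],s["tcp_rot"])
ps=[barpose(-6,.097,t,98,30.2) for t in (16,13,10,7,4,1)]
rel(None,ps[0])
for a,b in zip(ps,ps[1:]): rel(a,b)
ps=[barpose(-6,f,1,98,30.2) for f in (.097,.055,.012,-.03,-.073)]
for a,b in zip(ps,ps[1:]): rel(a,b)
E
```

```text
[ 0.66764823  0.48577771 -6.38484829] 0.25031419584460574 [600.01697503 -82.96016211  78.37483959] [3.14042226 0.27934411 1.15953233]
turn [0.0004, 0.0, -0.0] shift in new axes [-0.0021, -0.0006, 0.0027] in old [-0.0021, -0.0007, 0.0027] target [599.6 -83.5  77.9]
turn [-0.0, 0.0167, 0.0] shift in new axes [-0.005, -0.0, 0.0206] in old [-0.0039, -0.0, 0.0208] target [598.6 -85.7  73.1]
turn [0.0, 0.0167, 0.0] shift in new axes [-0.005, 0.0, 0.0206] in old [-0.0039, 0.0, 0.0208] target [597.8 -87.6  68.3]
turn [0.0, 0.0167, 0.0] shift in new axes [-0.005, -0.0, 0.0206] in old [-0.0039, -0.0, 0.0208] target [597.1 -89.4  63.3]
turn [0.0, 0.0167, -0.0] shift in new axes [-0.005, 0.0, 0.0206] in old [-0.0039, 0.0, 0.0208] target [596.4 -90.8  58.3]
turn [0.0, 0.0167, 0.0] shift in new axes [-0.005, -0.0, 0.0206] in old [-0.0039, -0.0, 0.0208] target [595.9 -92.   53.1]
turn [-0.0002, 0.0, -0.0134] shift in new axes [-0.0003, 0.0166, 0.0] in old [0.0003, 0.0166, -0.0] target [599.7 -93.6  53.1]
turn [-0.0002, 0.0, -0.0137] shift in new axes [-0.0004, 0.017, 0.0] in old [0.0004, 0.017, -0.0] target [603.7 -95.1  53.1]
turn [-0.0002, 0.0, -0.0134] shift in new axes [-0.0003, 0.0166, 0.0] in old [0.0003, 0.0166, -0.0] target [607.6 -96.3  53.1]
turn [-0.0002, -0.0, -0.0137] shift in new axes [-0.0004, 0.017, 0.0] in old [0.0004, 0.017, -0.0] target [611.7 -97.4  53.1]
```

Now lever.

{"name": "drive_tool", "arguments": {
  "rows": [
    [[-0.0039,0,0.0208,0,0.0167,0,0],[-0.0039,0,0.0208,0,0.0167,0,0],[0,0,0,0,0,0,0]]
  ]
}}

```text
t: 34.45
eef_pos: [598.6, -87.3, 69.7]
tcp_rot: [3.139, 0.173, 1.159]
ft_force: [0.0, 5.2, 3.3]
opening: 0.255
grip_force: 30.0
```

{"name": "drive_tool", "arguments": {
  "rows": [
    [[-0.0039,0,0.0208,0,0.0167,0,0],[-0.0039,0,0.0208,0,0.0167,0,0],[0,0,0,0,0,0,0]]
  ]
}}

```text
t: 34.83
eef_pos: [597.1, -90.8, 59.7]
tcp_rot: [3.139, 0.07, 1.159]
ft_force: [-0.8, 2.1, 5.0]
opening: 0.249
grip_force: 30.0
```

{"name": "drive_tool", "arguments": {
  "rows": [
    [[-0.0039,0,0.0208,0,0.0167,0,0],[0,0,0,0,0,0,0],[0,0,0,0,0,0,0]]
  ]
}}

```text
t: 35.2
eef_pos: [596.6, -92.1, 54.8]
tcp_rot: [3.139, 0.02, 1.16]
ft_force: [-2.0, -2.0, 6.5]
opening: 0.251
grip_force: 30.0
```

```bash
python3 - <<'E'
from h import *
s=env.state();print(s["ft_force"],s["opening"],s["eef_pos"],s["tcp_rot"])
find(["bar","low_edge","keeper"],("side","side","scene"))
E
```

```text
[-2.01583977 -2.04085339  6.53428135] 0.2506110557861131 [596.56188615 -92.11313922  54.76783833] [3.13943651 0.01964962 1.15995807]
side bar [(0.62, [615.0, -50.0, 31.0], [290.0, 210.0])]
side low_edge [(0.82, [618.0, 80.0, 27.0], [279.0, 184.0])]
side keeper [(0.94, [600.0, -163.0, 45.0], [297.0, 235.0])]
side bar [(0.86, [617.0, -50.0, 33.0], [291.0, 210.0]), (0.71, [638.0, -7.0, 1.0], [293.0, 207.0])]
side low_edge [(0.66, [620.0, 78.0, 32.0], [280.0, 183.0])]
side keeper [(0.78, [597.0, -163.0, 47.0], [296.0, 235.0])]
scene bar [(0.56, [617.0, -47.0, 30.0], [211.0, 208.0])]
scene low_edge []
scene keeper [(0.88, [602.0, -165.0, 49.0], [193.0, 177.0]), (0.69, [656.0, 192.0, 2.0], [253.0, 284.0]), (0.22, [670.0, 387.0, -4.0], [305.0, 355.0])]
```

{"name": "drive_tool", "arguments": {
  "rows": [
    [[0,0,0.014,0,0.004,0,0],[0,0,0,0,0,0,0],[0,0,0,0,0,0,0]]
  ]
}}

```text
t: 36.17
eef_pos: [596.6, -92.4, 51.8]
tcp_rot: [3.139, 0.007, 1.16]
ft_force: [-3.8, -4.5, 11.5]
opening: 0.247
grip_force: 30.0
```

{"name": "drive_tool", "arguments": {
  "rows": [
    [[0.0003,0.0166,0,0,0,-0.0134,0],[0,0,0,0,0,0,0],[0.0003,0.0166,0,0,0,-0.0134,0],[0,0,0,0,0,0,0]]
  ]
}}

```text
t: 36.67
eef_pos: [604.8, -95.4, 51.8]
tcp_rot: [3.139, 0.007, 1.244]
ft_force: [-0.9, -3.9, 10.0]
opening: 0.249
grip_force: 30.0
```

{"name": "drive_tool", "arguments": {
  "rows": [
    [[0.0003,0.0166,0,0,0,-0.0134,0],[0,0,0,0,0,0,0],[0.0003,0.0166,0,0,0,-0.0134,0],[0,0,0,0,0,0,0],[0,0,0,0,0,0,0]]
  ]
}}

```text
t: 37.3
eef_pos: [613.3, -97.7, 52.0]
tcp_rot: [3.138, 0.007, 1.327]
ft_force: [1.2, -2.9, 8.9]
opening: 0.252
grip_force: 30.1
```

```bash
python3 - <<'E'
from h import *
s=env.state();print(s["ft_force"],s["opening"],s["eef_pos"],s["tcp_rot"])
rel(None,barpose(-6,-.073,1,98,30.2))
p=env.read_camera("side");q=env.read_camera("scene")
a=cv2.resize(p["color"][170:250,250:330],None,fx=5,fy=5,interpolation=cv2.INTER_CUBIC)
b=cv2.resize(q["color"][150:230,165:245],None,fx=5,fy=5,interpolation=cv2.INTER_CUBIC)
cv2.imwrite("pics/s8.png",np.hstack([a,b]))
find(["bar","low_edge","keeper"],("side","side","scene"))
E
```

```text
[ 1.15277254 -2.89495306  8.91012101] 0.2522858600834419 [613.33497791 -97.73393257  52.01177578] [3.13780001 0.00697016 1.32672249]
turn [0.0012, -0.0033, -0.0009] shift in new axes [-0.0003, -0.0065, -0.0044] in old [-0.0003, -0.0065, -0.0045] target [611.7 -97.4  53.1]
side bar [(0.87, [629.0, -52.0, 31.0], [295.0, 210.0])]
side low_edge [(0.83, [619.0, 80.0, 31.0], [280.0, 183.0]), (0.72, [597.0, -165.0, 46.0], [296.0, 236.0]), (0.53, [699.0, -384.0, -1.0], [364.0, 308.0])]
side keeper [(0.89, [597.0, -164.0, 49.0], [296.0, 234.0])]
side bar [(0.89, [626.0, -53.0, 30.0], [294.0, 211.0])]
side low_edge [(0.93, [619.0, 78.0, 31.0], [280.0, 184.0]), (0.42, [534.0, 438.0, 1.0], [234.0, 138.0])]
side keeper [(0.68, [599.0, -163.0, 47.0], [297.0, 235.0])]
scene bar [(0.7, [624.0, -50.0, 26.0], [208.0, 210.0])]
scene low_edge [(0.25, [628.0, -50.0, 28.0], [207.0, 210.0])]
scene keeper [(0.88, [602.0, -167.0, 46.0], [193.0, 177.0]), (0.46, [643.0, -1.0, -5.0], [212.0, 232.0])]
```

View pics/s8.png

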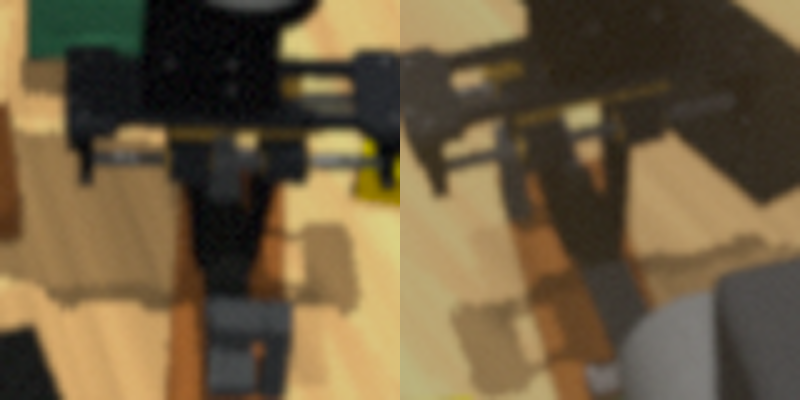

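{"name": "drive_tool", "arguments": {
  "rows": [
    [[0,0,-0.008,0,-0.003,0,0],[0,0,-0.008,0,-0.003,0,0],[0,0,0,0,0,0,0],[0,0,0,0,0,0,0]]
  ]
}}

```text
t: 38.5
eef_pos: [613.1, -97.2, 55.1]
tcp_rot: [3.138, 0.025, 1.328]
ft_force: [5.3, -0.6, 3.7]
opening: 0.25
grip_force: 30.0
```

{"name": "drive_tool", "arguments": {
  "rows": [
    [[0,0,0,0,0,0,0.6],[0,0,0,0,0,0,0.6],[0,0,0,0,0,0,0.6],[0,0,0,0,0,0,0.6],[0,0,0,0,0,0,0.6]]
  ]
}}

```text
t: 39.12
eef_pos: [611.8, -97.2, 54.3]
tcp_rot: [3.142, 0.024, 1.328]
ft_force: [-0.4, 0.9, 0.1]
opening: 0.597
grip_force: 0.0
```

{"name": "drive_tool", "arguments": {
  "rows": [
    [[0,0,-0.1,0,0,0,0.6],[0,0,-0.2,0,0,0,0.6],[0,0,-0.2,0,0,0,0.6],[0,0,-0.2,0,0,0,1],[0,0,0,0,0,0,1]]
  ]
}}

```text
t: 39.75
eef_pos: [613.9, -93.4, 233.2]
tcp_rot: [3.134, 0.024, 1.328]
ft_force: [-0.4, 0.4, -1.3]
opening: 0.758
grip_force: 0.0
```

```bash
python3 - <<'E'
from h import *
s=env.state();print(s["ft_force"],s["opening"],s["eef_pos"],s["tcp_rot"])
find(["bar","low_edge","sander_base","packer"],("side","side","scene","wrist"),n=5)
E
```

```text
[-0.38253842  0.35530257 -1.25317179] 0.7576757829404939 [613.93369144 -93.39996653 233.24036585] [3.13449101 0.02381021 1.32790818]
side bar [(0.8, [623.0, -55.0, 33.0], [293.0, 211.0])]
side low_edge [(0.88, [620.0, 79.0, 28.0], [280.0, 184.0])]
side sander_base [(0.85, [657.0, 196.0, 2.0], [281.0, 169.0])]
side packer [(0.8, [501.0, 22.0, 2.0], [246.0, 207.0]), (0.72, [279.0, 210.0, 3.0], [170.0, 180.0]), (0.71, [306.0, -163.0, -4.0], [187.0, 265.0]), (0.61, [770.0, -39.0, 0.0], [337.0, 208.0])]
side bar [(0.66, [627.0, -53.0, 34.0], [294.0, 210.0])]
side low_edge [(0.74, [620.0, 76.0, 32.0], [280.0, 184.0]), (0.65, [599.0, -163.0, 49.0], [297.0, 234.0]), (0.48, [460.0, 235.0, -1.0], [223.0, 170.0])]
side sander_base [(0.95, [655.0, 197.0, 1.0], [280.0, 169.0])]
side packer [(0.94, [304.0, -162.0, -1.0], [186.0, 265.0]), (0.87, [278.0, 210.0, 2.0], [170.0, 180.0]), (0.79, [498.0, 24.0, -0.0], [245.0, 208.0]), (0.63, [775.0, -39.0, -3.0], [339.0, 209.0]), (0.59, [531.0, 439.0, 1.0], [233.0, 138.0])]
scene bar [(0.66, [625.0, -50.0, 31.0], [208.0, 208.0])]
scene low_edge []
scene sander_base [(0.89, [657.0, 194.0, -1.0], [253.0, 286.0])]
scene packer [(0.96, [769.0, -37.0, -2.0], [161.0, 244.0]), (0.95, [278.0, 214.0, -5.0], [373.0, 222.0]), (0.68, [496.0, 25.0, -0.0], [265.0, 214.0]), (0.67, [305.0, -158.0, 1.0], [278.0, 156.0])]
wrist bar [(0.63, [623.0, -48.0, 30.0], [260.0, 122.0])]
wrist low_edge [(0.6, [620.0, 79.0, 26.0], [226.0, 1.0]), (0.51, [704.0, -382.0, -3.0], [364.0, 324.0])]
wrist sander_base [(0.19, [702.0, -386.0, -3.0], [363.0, 326.0])]
wrist packer [(0.78, [774.0, -33.0, -1.0], [382.0, 76.0]), (0.72, [307.0, -161.0, 1.0], [62.0, 256.0]), (0.6, [502.0, 26.0, -1.0], [144.0, 83.0])]
```

```bash
python3 - <<'E'
from h import *
rel(None,(np.array([490,-40,220.]),R.from_euler("xyz",[np.pi,0,1.43])))
E
```

```text
turn [-0.0003, 0.0076, -0.0325] shift in new axes [0.1418, -0.5162, 0.0374] in old [0.0893, -0.528, 0.0351] target [490. -40. 220.]
```

{"name": "drive_tool", "arguments": {
  "rows": [
    [[0,0,0,0,0.0076,-0.0325,1],[0.0473,-0.172,0,0,0,0,1],[0.0473,-0.172,0,0,0,0,1],[0.0473,-0.172,0.0374,0,0,0,1],[0,0,0,0,0,0,1]]
  ]
}}

```text
t: 41.38
eef_pos: [487.8, -39.0, 220.1]
tcp_rot: [-3.139, -0.0, 1.431]
ft_force: [1.2, 0.6, 0.1]
opening: 1.0
grip_force: 0.0
```

```bash
python3 - <<'E'
from h import *
s=env.state();print(s["eef_pos"],s["tcp_rot"])
p=env.read_camera("wrist"); print(p["pose"][:3,3])
t=top(p,26,430,-70,570,100,2); cv2.imwrite("pics/pk.png",t)
h=cv2.cvtColor(t,cv2.COLOR_BGR2HSV).astype(int); rr=t[...,2].astype(float)/(t[...,1]+1)
for y in range(90,-70,-20): print(y,[(int(round(rr[int((100-y)*2),int((x-430)*2)]*100)),int(h[int((100-y)*2),int((x-430)*2),1])) for x in range(450,560,8)])
find(["packer"],("wrist","wrist"),n=5)
E
```

```text
[487.8118578  -38.96868146 220.13477332] [-3.13938812e+00 -3.33759526e-04  1.43092001e+00]
[499.47611772  39.70143271 370.55439334]
90 [(112, 83), (121, 99), (119, 96), (118, 97), (120, 100), (121, 98), (119, 99), (119, 100), (119, 97), (118, 95), (121, 102), (118, 94), (114, 87), (113, 87)]
70 [(118, 95), (119, 101), (119, 98), (119, 99), (120, 102), (142, 141), (142, 137), (147, 147), (142, 143), (141, 138), (107, 74), (108, 77), (104, 69), (105, 71)]
50 [(119, 100), (118, 99), (118, 96), (120, 101), (122, 101), (145, 143), (141, 138), (145, 141), (144, 141), (141, 137), (105, 69), (115, 91), (107, 74), (115, 88)]
30 [(120, 96), (121, 104), (118, 95), (119, 96), (130, 117), (145, 143), (145, 144), (142, 143), (145, 146), (106, 80), (105, 70), (119, 99), (119, 97), (119, 100)]
10 [(119, 97), (120, 98), (119, 97), (120, 100), (142, 140), (145, 143), (143, 145), (144, 137), (143, 139), (101, 64), (111, 84), (120, 96), (119, 97), (120, 99)]
-10 [(105, 70), (108, 74), (101, 61), (113, 85), (140, 135), (138, 136), (141, 135), (140, 133), (140, 133), (106, 75), (119, 93), (119, 96), (117, 96), (118, 98)]
-30 [(105, 69), (107, 73), (101, 62), (105, 69), (107, 75), (108, 75), (104, 69), (107, 74), (103, 67), (101, 62), (104, 69), (106, 72), (101, 63), (105, 72)]
-50 [(108, 76), (108, 73), (109, 78), (112, 83), (112, 85), (110, 79), (105, 69), (108, 73), (102, 65), (102, 63), (103, 67), (106, 72), (101, 59), (105, 68)]
wrist packer [(0.88, [771.0, -40.0, -0.0], [487.0, 134.0]), (0.75, [499.0, 24.0, -1.0], [261.0, 109.0])]
wrist packer [(0.72, [308.0, -161.0, -1.0], [140.0, 268.0]), (0.62, [503.0, 24.0, 1.0], [263.0, 108.0]), (0.56, [772.0, -34.0, -0.0], [486.0, 128.0])]
```

```bash
python3 - <<'E'
from h import *
t=cv2.GaussianBlur(cv2.imread("pics/pk.png"),(5,5),0); m=((t[...,2]/(t[...,1]+1.))>1.3).astype(np.uint8)
m=cv2.morphologyEx(m,cv2.MORPH_OPEN,np.ones((9,9)))
c=max(cv2.findContours(m,0,2)[0],key=cv2.contourArea); (cx,cy),sz,an=cv2.minAreaRect(c); print(430+cx/2,100-cy/2,np.array(sz)/2,an)
b=cv2.boxPoints(((cx,cy),sz,an)); print((430+b[:,0]/2).round(1),(100-b[:,1]/2).round(1))
E
```

```text
501.24871826171875 25.927589416503906 [38.90328217 97.85007477] 7.35237979888916
[475.7 488.2 526.8 514.3] [-20.1  76.9  72.  -25.1]
```

```bash
python3 - <<'E'
from h import *
G=(np.array([496.6,-9.8,22.5]),R.from_euler("xyz",[np.pi,0,1.4425])); rel(None,G)
P=(np.array([551.2,-1.2,22.5]),R.from_euler("xyz",[np.pi,0,1.2566])); rel(G,P)
E
```

```text
turn [-0.0001, -0.0, -0.004] shift in new axes [0.1241, 0.0067, 0.7906] in old [0.124, 0.0054, 0.7906] target [496.6  -9.8  22.5]
turn [0.0, -0.0, 0.0592] shift in new axes [0.1002, 0.1971, 0.0] in old [0.0621, 0.2122, 0.0] target [551.2  -1.2  22.5]
```

{"name": "drive_tool", "arguments": {
  "rows": [
    [[0.124,0.006,0.1,0,0,-0.004,1],[0,0,0.2,0,0,0,1],[0,0,0.2,0,0,0,1],[0,0,0.2,0,0,0,1],[0,0,0.085,0,0,0,1]]
  ]
}}

```text
t: 42.25
eef_pos: [495.4, -9.6, 21.0]
tcp_rot: [-3.138, -0.0, 1.442]
ft_force: [0.2, -0.3, -0.0]
opening: 1.001
grip_force: 0.0
```

{"name": "drive_tool", "arguments": {
  "rows": [
    [[0,0,0.004,0,0,0,1],[0,0,0,0,0,0,0],[0,0,0,0,0,0,0],[0,0,0,0,0,0,0],[0,0,0,0,0,0,0]]
  ]
}}

```text
t: 42.88
eef_pos: [495.9, -9.4, 23.2]
tcp_rot: [-3.141, -0.0, 1.443]
ft_force: [-0.1, 0.8, 0.8]
opening: 0.64
grip_force: 0.0
```

{"name": "drive_tool", "arguments": {
  "rows": [
    [[0,0,0,0,0,0,0],[0,0,0,0,0,0,0],[0,0,0,0,0,0,0],[0,0,0,0,0,0,0]]
  ]
}}

```text
t: 43.38
eef_pos: [495.7, -9.4, 22.9]
tcp_rot: [-3.141, -0.0, 1.443]
ft_force: [-0.1, 0.3, 1.1]
opening: 0.419
grip_force: 30.0
```

{"name": "drive_tool", "arguments": {
  "rows": [
    [[0,0,0,0,0,0.0296,0],[0,0,0,0,0,0.0296,0],[0.033,0.067,0,0,0,0,0],[0.033,0.067,0,0,0,0,0],[0.033,0.067,0,0,0,0,0]]
  ]
}}

```text
t: 44.0
eef_pos: [551.1, -1.3, 22.9]
tcp_rot: [-3.139, 0.0, 1.257]
ft_force: [-2.8, -1.0, 4.4]
opening: 0.421
grip_force: 30.0
```

{"name": "drive_tool", "arguments": {
  "rows": [
    [[0,0,0,0,0,0,0],[0,0,0,0,0,0,0]]
  ]
}}

```text
t: 44.25
eef_pos: [551.0, -1.4, 22.9]
tcp_rot: [-3.141, -0.0, 1.257]
ft_force: [1.3, 0.8, 1.8]
opening: 0.42
grip_force: 30.0
```

```bash
python3 - <<'E'
from h import *
s=env.state();print(s["eef_pos"],s["tcp_rot"],s["ft_force"],s["opening"])
rel(None,(np.array([565.1,41.6,22.5]),R.from_euler("xyz",[np.pi,0,1.2566])))
find(["packer","low_edge","bar"],("side","side","scene"),n=5)
E
```

```text
[551.03384367  -1.44317512  22.90535824] [-3.14144515e+00 -2.61739453e-04  1.25658300e+00] [1.29395549 0.79976011 1.80437307] 0.42029328676036637
turn [-0.0, -0.0001, -0.0] shift in new axes [0.1811, 0.0003, 0.0016] in old [0.1811, 0.0003, 0.0017] target [565.1  41.6  22.5]
side packer [(0.91, [283.0, 210.0, 3.0], [171.0, 180.0]), (0.9, [773.0, -37.0, -1.0], [338.0, 208.0]), (0.81, [306.0, -163.0, -0.0], [187.0, 265.0]), (0.69, [458.0, 376.0, 3.0], [217.0, 148.0]), (0.55, [560.0, 30.0, -2.0], [265.0, 204.0])]
side low_edge [(0.89, [620.0, 77.0, 30.0], [280.0, 184.0])]
side bar [(0.62, [625.0, -51.0, 29.0], [293.0, 211.0])]
side packer [(0.81, [306.0, -161.0, 0.0], [186.0, 264.0]), (0.74, [278.0, 210.0, 3.0], [170.0, 180.0]), (0.64, [772.0, -41.0, -1.0], [338.0, 209.0]), (0.54, [562.0, 30.0, -2.0], [265.0, 204.0])]
side low_edge [(0.62, [625.0, 76.0, 29.0], [282.0, 184.0])]
side bar [(0.86, [625.0, -54.0, 29.0], [294.0, 211.0])]
scene packer [(0.82, [307.0, -157.0, -2.0], [278.0, 157.0]), (0.76, [280.0, 211.0, -3.0], [372.0, 221.0]), (0.66, [771.0, -41.0, -5.0], [160.0, 244.0])]
scene low_edge []
scene bar [(0.97, [625.0, -54.0, 27.0], [207.0, 209.0])]
```

{"name": "drive_tool", "arguments": {
  "rows": [
    [[0.036,0,0,0,0,0,0],[0.036,0,0,0,0,0,0],[0.036,0,0,0,0,0,0],[0,0,0,0,0,0,0]]
  ]
}}

```text
t: 45.35
eef_pos: [559.4, 24.8, 22.9]
tcp_rot: [-3.141, -0.0, 1.257]
ft_force: [0.6, 3.3, 5.2]
opening: 0.419
grip_force: 30.0
```

{"name": "drive_tool", "arguments": {
  "rows": [
    [[0.036,0,0,0,0,0,0],[0.036,0,0,0,0,0,0],[0,0,0,0,0,0,0],[0,0,0,0,0,0,0]]
  ]
}}

```text
t: 45.85
eef_pos: [565.0, 41.7, 22.9]
tcp_rot: [-3.141, -0.0, 1.257]
ft_force: [-0.2, 4.0, 5.9]
opening: 0.423
grip_force: 30.0
```

```bash
python3 - <<'E'
from h import *
s=env.state();print(s["eef_pos"],s["tcp_rot"],s["ft_force"],s["opening"])
rel(None,(np.array([565.1,41.6,22.5]),R.from_euler("xyz",[np.pi,0,1.2566])))
find(["packer","low_edge","sander_base"],("side","side"),n=5)
E
```

```text
[564.95495824  41.68842332  22.89986852] [-3.14062268e+00 -3.74216415e-04  1.25679362e+00] [-0.22474654  4.00389747  5.86200182] 0.4227345413507986
turn [-0.0003, -0.0001, 0.0001] shift in new axes [-0.0002, 0.0007, 0.0016] in old [-0.0002, 0.0007, 0.0016] target [565.1  41.6  22.5]
side packer [(0.76, [570.0, 75.0, 1.0], [265.0, 194.0]), (0.62, [772.0, -40.0, -1.0], [338.0, 209.0]), (0.62, [278.0, 209.0, 2.0], [170.0, 181.0]), (0.6, [308.0, -162.0, -5.0], [188.0, 265.0]), (0.34, [534.0, 438.0, 2.0], [234.0, 137.0])]
side low_edge [(0.77, [620.0, 80.0, 30.0], [280.0, 183.0]), (0.39, [640.0, -1.0, 33.0], [293.0, 198.0])]
side sander_base [(0.93, [658.0, 199.0, 0.0], [281.0, 169.0])]
side packer [(0.78, [769.0, -39.0, -0.0], [337.0, 208.0]), (0.78, [307.0, -164.0, -5.0], [187.0, 266.0]), (0.77, [279.0, 209.0, 1.0], [170.0, 181.0]), (0.53, [574.0, 74.0, -2.0], [266.0, 194.0])]
side low_edge [(0.62, [621.0, 79.0, 28.0], [280.0, 184.0])]
side sander_base [(0.69, [657.0, 196.0, 3.0], [281.0, 168.0])]
```

{"name": "drive_tool", "arguments": {
  "rows": [
    [[0,0,0,0,0,0,0.65],[0,0,0,0,0,0,0.65],[0,0,0,0,0,0,0.65],[-0.03,0,-0.15,0,0,0,0.65],[-0.03,0,-0.2,0,0,0,0.65]]
  ]
}}

```text
t: 46.88
eef_pos: [559.8, 26.9, 110.3]
tcp_rot: [-3.138, 0.001, 1.257]
ft_force: [0.6, 0.5, 0.5]
opening: 0.652
grip_force: 0.0
```

```bash
python3 - <<'E'
from h import *
s=env.state();print(s["eef_pos"],s["tcp_rot"],s["ft_force"],s["opening"])
G=(np.array([612,-97.2,54.]),R.from_euler("xyz",[np.pi,0.03,1.328])); H=(G[0]+[0,0,50],G[1])
rel(None,H); rel(H,G); 
E
```

```text
[559.76577985  26.88439299 110.26714741] [-3.13782004e+00  7.11007470e-04  1.25673089e+00] [0.60311589 0.48638518 0.45139654] 0.6524836812139991
turn [-0.0015, -0.0094, -0.0227] shift in new axes [-0.4306, 0.3221, 0.038] in old [-0.4075, 0.3521, 0.024] target [612.  -97.2 104. ]
turn [0.0, 0.0, 0.0] shift in new axes [0.006, -0.0, 0.1999] in old [0.006, -0.0, 0.1999] target [612.  -97.2  54. ]
```

{"name": "drive_tool", "arguments": {
  "rows": [
    [[0,0,0,-0.0015,-0.0094,-0.0227,0.6],[-0.1435,0.1074,0.0127,0,0,0,0.6],[-0.1435,0.1074,0.0127,0,0,0,0.6],[-0.1435,0.1074,0.0127,0,0,0,0.6],[0,0,0,0,0,0,0.6]]
  ]
}}

```text
t: 47.5
eef_pos: [613.3, -99.5, 103.7]
tcp_rot: [3.139, 0.03, 1.325]
ft_force: [-1.4, 0.2, -0.5]
opening: 0.601
grip_force: 0.0
```

```bash
python3 - <<'E'
from h import *
G=(np.array([612,-97.2,54.]),R.from_euler("xyz",[np.pi,0.03,1.328])); rel(None,G)
find(["bar","low_edge"],("side","scene","wrist"),n=2)
E
```

```text
turn [0.0009, -0.0001, -0.001] shift in new axes [0.0137, -0.0071, 0.1983] in old [0.0137, -0.0077, 0.1983] target [612.  -97.2  54. ]
side bar [(0.74, [626.0, -53.0, 29.0], [294.0, 211.0])]
side low_edge [(0.65, [619.0, 82.0, 30.0], [279.0, 183.0])]
scene bar [(0.92, [625.0, -52.0, 30.0], [207.0, 208.0])]
scene low_edge []
wrist bar [(0.59, [624.0, -47.0, 31.0], [260.0, 135.0])]
wrist low_edge []
```

{"name": "drive_tool", "arguments": {
  "rows": [
    [[0.0137,-0.007,0.1,0,0,0,0.6],[0,0,0.0983,0,0,0,0.6],[0,0,0,0,0,0,0.6],[0,0,0,0,0,0,0],[0,0,0,0,0,0,0]]
  ]
}}

```text
t: 48.58
eef_pos: [612.1, -94.7, 55.6]
tcp_rot: [3.137, 0.03, 1.328]
ft_force: [0.0, 0.2, 0.5]
opening: 0.447
grip_force: 0.0
```

{"name": "drive_tool", "arguments": {
  "rows": [
    [[0,0,0,0,0,0,0],[0,0,0,0,0,0,0],[0,0,0,0,0,0,0],[0,0,0,0,0,0,0]]
  ]
}}

```text
t: 49.08
eef_pos: [612.7, -95.0, 55.1]
tcp_rot: [3.136, 0.029, 1.327]
ft_force: [4.5, -1.0, 2.5]
opening: 0.251
grip_force: 30.0
```

{"name": "drive_tool", "arguments": {
  "rows": [
    [[0,0,0.008,0,0.003,0,0],[0,0,0.008,0,0.003,0,0],[0,0,0,0,0,0,0],[0,0,0,0,0,0,0]]
  ]
}}

```text
t: 49.58
eef_pos: [612.7, -95.5, 52.0]
tcp_rot: [3.136, 0.011, 1.327]
ft_force: [2.2, -2.5, 12.5]
opening: 0.254
grip_force: 30.0
```

{"name": "drive_tool", "arguments": {
  "rows": [
    [[0,-0.0166,0,0,0,0.0134,0],[0,-0.0166,0,0,0,0.0134,0],[0,-0.0166,0,0,0,0.0134,0],[0,-0.0172,0,0,0,0.0134,0],[0,0,0,0,0,0,0]]
  ]
}}

```text
t: 50.2
eef_pos: [596.3, -89.8, 51.9]
tcp_rot: [3.135, 0.01, 1.16]
ft_force: [0.4, -0.6, 13.1]
opening: 0.252
grip_force: 30.0
```

{"name": "drive_tool", "arguments": {
  "rows": [
    [[0,0,0,0,0,0,0],[0.004,0,-0.0206,0,-0.0167,0,0],[0.004,0,-0.0206,0,-0.0167,0,0],[0,0,0,0,0,0,0]]
  ]
}}

```text
t: 50.7
eef_pos: [596.7, -86.9, 60.9]
tcp_rot: [3.137, 0.115, 1.16]
ft_force: [1.7, -0.0, 0.1]
opening: 0.251
grip_force: 30.0
```

```bash
python3 - <<'E'
from h import *
s=env.state();print(s["eef_pos"],s["tcp_rot"],s["ft_force"],s["opening"])
find(["bar","low_edge"],("side","scene","side"),n=2)
E
```

```text
[596.71504034 -86.89970618  60.88404131] [3.13695437 0.11466576 1.16027522] [ 1.67755183 -0.0040582   0.0798994 ] 0.2505717763574255
side bar [(0.81, [614.0, -49.0, 37.0], [290.0, 209.0])]
side low_edge []
scene bar [(0.84, [613.0, -48.0, 34.0], [212.0, 206.0])]
scene low_edge [(0.74, [459.0, 377.0, -2.0], [374.0, 297.0]), (0.23, [456.0, 239.0, 2.0], [332.0, 257.0])]
side bar [(0.62, [616.0, -50.0, 35.0], [290.0, 209.0])]
side low_edge []
```

{"name": "drive_tool", "arguments": {
  "rows": [
    [[0.004,0,-0.0206,0,-0.0167,0,0],[0.002,0,-0.022,0,-0.012,0,0],[0,0,0,0,0,0,0]]
  ]
}}

```text
t: 51.52
eef_pos: [597.1, -84.6, 70.2]
tcp_rot: [3.139, 0.205, 1.16]
ft_force: [1.3, 0.6, -4.0]
opening: 0.251
grip_force: 30.0
```

{"name": "drive_tool", "arguments": {
  "rows": [
    [[-0.05,0,0,0,0,0,0],[-0.08,0,0,0,0,0,0],[-0.08,0,0,0,0,0,0],[-0.08,0,-0.05,0,0,0,0],[0,0,0,0,0,0,0]]
  ]
}}

```text
t: 52.15
eef_pos: [570.3, -149.3, 99.9]
tcp_rot: [3.134, 0.205, 1.156]
ft_force: [-0.0, 1.0, -5.4]
opening: 0.251
grip_force: 30.0
```

{"name": "drive_tool", "arguments": {
  "rows": [
    [[0,0,-0.2,0,0,0,0],[0,0,-0.2,0,0,0,0],[0,0,0,0,0,0,0]]
  ]
}}

```text
t: 52.52
eef_pos: [579.6, -128.1, 199.6]
tcp_rot: [3.13, 0.204, 1.158]
ft_force: [0.1, 0.6, -4.9]
opening: 0.25
grip_force: 30.0
```

```bash
python3 - <<'E'
from h import *
s=env.state();print(s["eef_pos"],s["tcp_rot"],s["ft_force"],s["opening"])
rel(None,(np.array([463,-312,80]),R.from_euler("xyz",[np.pi,0,1.618])))
T=R.from_euler("xyz",s["tcp_rot"])
for c in ("side","scene","side","scene"):
    p=env.read_camera(c)
    for n in ("low_edge","packer"): print(c,n,[(round(d["score"],2),w(p,d["at"]).round().tolist()) for d in env.place_of(n,p)[:4]])
    for d in env.place_of("bar",p)[:1]: print(c,round(d["score"],2),T.inv().apply(w(p,d["at"])-s["eef_pos"]).round(1))
E
```

```text
[ 579.56236744 -128.1483381   199.58436974] [3.13005171 0.20375177 1.1583447 ] [ 0.07670023  0.62310631 -4.92693009] 0.250413768062412
turn [-0.0113, 0.0645, -0.1454] shift in new axes [-0.7126, -0.5004, 0.4783] in old [-0.746, -0.1398, 0.641] target [ 463 -312   80]
side low_edge [(0.76, [618.0, 78.0, 25.0]), (0.27, [457.0, 374.0, -0.0])]
side packer [(0.88, [770.0, -39.0, 0.0]), (0.83, [576.0, 75.0, 0.0]), (0.82, [305.0, -163.0, -0.0]), (0.64, [280.0, 211.0, 3.0])]
side 0.59 [46.3  0.8 20.5]
scene low_edge []
scene packer [(0.8, [772.0, -41.0, -5.0]), (0.72, [304.0, -161.0, -1.0]), (0.7, [280.0, 217.0, -4.0])]
scene 0.66 [45.1 -3.1 29.9]
side low_edge [(0.87, [619.0, 78.0, 24.0])]
side packer [(0.92, [281.0, 210.0, 4.0]), (0.67, [772.0, -38.0, -4.0]), (0.64, [304.0, -161.0, -2.0]), (0.59, [572.0, 72.0, -1.0])]
side 0.65 [44.7 -3.  21.9]
scene low_edge []
scene packer [(0.79, [280.0, 212.0, -5.0]), (0.68, [770.0, -39.0, -3.0]), (0.57, [307.0, -160.0, 1.0])]
scene 0.89 [47.1 -2.3 28.1]
```

{"name": "drive_tool", "arguments": {
  "rows": [
    [[0,0,0,-0.0038,0.0215,-0.0485,0],[0,0,0,-0.0038,0.0215,-0.0485,0],[0,0,0,-0.0038,0.0215,-0.0485,0],[-0.178,-0.125,0,0,0,0,0],[-0.178,-0.125,0,0,0,0,0]]
  ]
}}

```text
t: 53.95
eef_pos: [519.1, -221.3, 196.2]
tcp_rot: [-3.135, -0.001, 1.619]
ft_force: [0.5, -1.6, -3.4]
opening: 0.252
grip_force: 30.0
```

{"name": "drive_tool", "arguments": {
  "rows": [
    [[-0.178,-0.125,0.1,0,0,0,0],[-0.178,-0.125,0.13,0,0,0,0],[0,0,0.2,0,0,0,0],[0,0,0.13,0,0,0,0],[0,0,0,0,0,0,0]]
  ]
}}

```text
t: 54.58
eef_pos: [460.1, -311.0, 55.2]
tcp_rot: [-3.132, -0.004, 1.617]
ft_force: [-1.0, -0.1, -3.4]
opening: 0.252
grip_force: 30.0
```

{"name": "drive_tool", "arguments": {
  "rows": [
    [[0,0,0,0,0,0,0],[0,0,0,0,0,0,0]]
  ]
}}

```text
t: 54.82
eef_pos: [461.6, -311.8, 58.5]
tcp_rot: [-3.137, 0.0, 1.618]
ft_force: [-0.1, -0.5, -4.1]
opening: 0.247
grip_force: 30.0
```

{"name": "drive_tool", "arguments": {
  "rows": [
    [[0,0,0.08,0,0,0,0],[0,0,0.05,0,0,0,0],[0,0,0,0,0,0,0],[0,0,0.004,0,0,0,0],[0,0,0,0,0,0,0]]
  ]
}}

```text
t: 55.45
eef_pos: [460.8, -311.5, 23.7]
tcp_rot: [-3.135, -0.001, 1.617]
ft_force: [0.2, 0.2, -4.2]
opening: 0.249
grip_force: 30.0
```

{"name": "drive_tool", "arguments": {
  "rows": [
    [[0,0,0,0,0,0,0.6],[0,0,0,0,0,0,0.7],[0,0,0,0,0,0,0.7],[0,0,0,0,0,0,0.7]]
  ]
}}

```text
t: 55.95
eef_pos: [460.7, -311.4, 23.5]
tcp_rot: [-3.135, -0.001, 1.617]
ft_force: [0.7, 0.3, -0.6]
opening: 0.616
grip_force: 0.0
```

{"name": "drive_tool", "arguments": {
  "rows": [
    [[0,0,-0.15,0,0,0,0.7],[0,0,-0.2,0,0,0,1],[0,0,-0.25,0,0,0,1],[0,0,-0.25,0,0,0,1],[0,0,-0.25,0,0,0,1]]
  ]
}}

```text
t: 56.58
eef_pos: [462.2, -311.4, 300.7]
tcp_rot: [-3.135, -0.001, 1.617]
ft_force: [-0.6, -1.4, 0.2]
opening: 0.99
grip_force: 0.0
```

```bash
python3 - <<'E'
from h import *
s=env.state();print(s["eef_pos"],s["tcp_rot"],s["joints"])
find(["bar","low_edge","drum0","tray","sander_base","tape"],("side","scene","side","scene"),n=4)
rel(None,(np.array([470,270,330.]),R.from_euler("xyz",[np.pi,0,1.618])))
E
```

```text
[ 462.16346903 -311.41872961  300.68239383] [-3.13522310e+00 -1.38077650e-03  1.61719621e+00] [-0.70993311  0.33330183  1.63174057 -0.00363819  1.1821331  -0.7549493 ]
side bar [(0.93, [461.0, -265.0, 1.0], [254.0, 286.0]), (0.73, [572.0, 72.0, 0.0], [266.0, 194.0]), (0.38, [754.0, -222.0, -4.0], [357.0, 254.0])]
side low_edge [(0.59, [620.0, 79.0, 26.0], [280.0, 185.0])]
side drum0 [(0.61, [455.0, 376.0, 1.0], [216.0, 148.0])]
side tray []
side sander_base [(0.86, [656.0, 195.0, 3.0], [281.0, 169.0])]
side tape []
scene bar [(0.73, [671.0, 389.0, -3.0], [305.0, 356.0])]
scene low_edge []
scene drum0 [(0.53, [457.0, 377.0, 1.0], [375.0, 296.0]), (0.48, [531.0, 438.0, -1.0], [372.0, 335.0])]
scene tray [(0.89, [456.0, 236.0, -1.0], [331.0, 257.0])]
scene sander_base [(0.86, [655.0, 195.0, 2.0], [254.0, 285.0])]
scene tape [(0.87, [669.0, 389.0, -1.0], [306.0, 354.0]), (0.17, [459.0, -267.0, -2.0], [218.0, 157.0])]
side bar [(0.8, [459.0, -268.0, 3.0], [253.0, 286.0])]
side low_edge [(0.8, [619.0, 80.0, 26.0], [279.0, 185.0]), (0.72, [598.0, -166.0, 46.0], [297.0, 236.0])]
side drum0 [(0.61, [458.0, 374.0, -1.0], [217.0, 149.0])]
side tray [(0.59, [459.0, 235.0, 0.0], [223.0, 170.0])]
side sander_base [(0.73, [658.0, 197.0, 1.0], [281.0, 169.0])]
side tape []
scene bar [(0.89, [461.0, -265.0, -2.0], [218.0, 157.0])]
scene low_edge []
scene drum0 [(0.76, [458.0, 375.0, 1.0], [374.0, 296.0]), (0.49, [457.0, 240.0, 2.0], [332.0, 257.0]), (0.48, [530.0, 440.0, -1.0], [373.0, 335.0])]
scene tray [(0.7, [454.0, 239.0, 0.0], [333.0, 257.0]), (0.59, [642.0, -4.0, 30.0], [211.0, 222.0])]
scene sander_base [(0.84, [655.0, 194.0, 3.0], [254.0, 284.0]), (0.27, [756.0, -219.0, -3.0], [137.0, 202.0])]
scene tape []
turn [-0.0021, -0.0005, -0.0003] shift in new axes [2.3229, 0.1398, -0.1265] in old [2.3232, 0.137, -0.1238] target [470. 270. 330.]
```

{"name": "drive_tool", "arguments": {
  "rows": [
    [[0.2323,0.014,-0.0125,0,0,0,1],[0.2323,0.014,-0.0125,0,0,0,1],[0.2323,0.014,-0.0125,0,0,0,1],[0.2323,0.014,-0.0125,0,0,0,1],[0.2323,0.014,-0.0125,0,0,0,1]]
  ]
}}

```text
t: 58.6
eef_pos: [466.4, -19.1, 314.7]
tcp_rot: [-3.136, -0.001, 1.617]
ft_force: [1.8, -0.8, -0.6]
opening: 0.999
grip_force: 0.0
```

{"name": "drive_tool", "arguments": {
  "rows": [
    [[0.2323,0.014,-0.0125,0,0,0,1],[0.2323,0.014,-0.0125,0,0,0,1],[0.2323,0.014,-0.0125,0,0,0,1],[0.2323,0.014,-0.0125,0,0,0,1],[0.2323,0.014,-0.0125,0,0,0,1]]
  ]
}}

```text
t: 59.22
eef_pos: [470.5, 272.0, 330.6]
tcp_rot: [-3.136, -0.002, 1.617]
ft_force: [0.7, -0.9, -0.8]
opening: 0.998
grip_force: 0.0
```

{"name": "drive_tool", "arguments": {
  "rows": [
    [[0,0,0,0,0,0,1],[0,0,0,0,0,0,1]]
  ]
}}

```text
t: 59.48
eef_pos: [470.6, 269.8, 330.1]
tcp_rot: [-3.135, -0.001, 1.618]
ft_force: [-0.9, 0.1, 0.3]
opening: 0.998
grip_force: 0.0
```

```bash
python3 - <<'E'
from h import *
s=env.state();print(s["eef_pos"],s["tcp_rot"])
p=env.read_camera("wrist"); print(p["pose"][:3,3])
cv2.imwrite("pics/w9.png",top(p,0,200,80,780,560,1.2)); 
find(["drum0","tray","sander_base","tape","bay"],("wrist","wrist"),n=5)
E
```

```text
[470.55494816 269.7887224  330.09031407] [-3.13467308e+00 -1.13789247e-03  1.61790582e+00]
[468.10682111 349.12402048 480.54819741]
wrist drum0 [(0.83, [458.0, 372.0, -2.0], [256.0, 79.0]), (0.72, [536.0, 438.0, -6.0], [313.0, 35.0])]
wrist tray [(0.65, [457.0, 239.0, -2.0], [252.0, 167.0])]
wrist sander_base [(0.72, [655.0, 197.0, -2.0], [372.0, 198.0])]
wrist tape [(0.73, [675.0, 386.0, 3.0], [404.0, 78.0])]
wrist bay [(0.53, [648.0, -5.0, 0.0], [352.0, 303.0])]
wrist drum0 [(0.71, [459.0, 371.0, -2.0], [257.0, 80.0]), (0.58, [536.0, 436.0, -3.0], [312.0, 36.0])]
wrist tray [(0.6, [460.0, 238.0, -6.0], [254.0, 167.0])]
wrist sander_base [(0.68, [653.0, 197.0, 3.0], [372.0, 199.0])]
wrist tape [(0.72, [673.0, 389.0, 6.0], [403.0, 75.0])]
wrist bay []
```

View pics/w9.png

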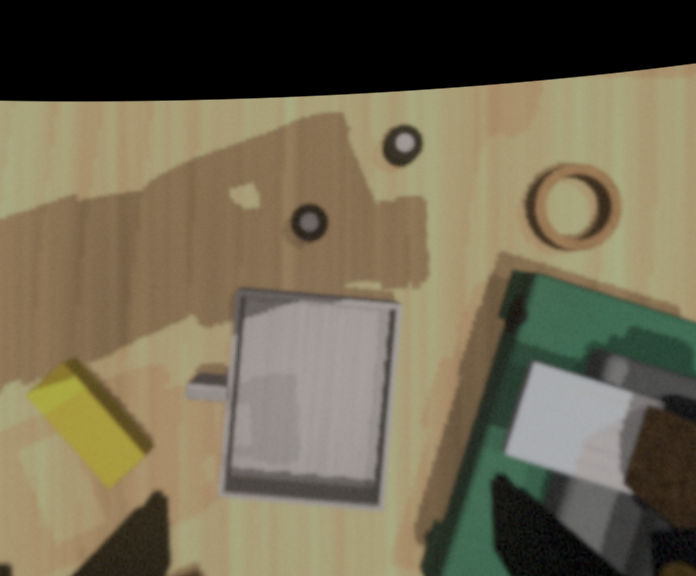

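{"name": "drive_tool", "arguments": {
  "rows": [
    [[0.2094,-0.0155,0.1,0.002,0,0,1],[0.2094,-0.0155,0.1,0,0,0,1],[0,0,0.24,0,0,0,1],[0,0,0.24,0,0,0,1],[0,0,0.24,0,0,0,1]]
  ]
}}

```text
t: 60.75
eef_pos: [455.1, 374.6, 98.9]
tcp_rot: [-3.129, -0.002, 1.618]
ft_force: [1.6, 0.1, -0.5]
opening: 0.999
grip_force: 0.0
```

{"name": "drive_tool", "arguments": {
  "rows": [
    [[0,0,0,0,0,0,1],[0,0,0,0,0,0,1]]
  ]
}}

```text
t: 61.0
eef_pos: [456.2, 375.0, 102.5]
tcp_rot: [-3.131, -0.003, 1.617]
ft_force: [0.3, 0.7, 0.1]
opening: 0.999
grip_force: 0.0
```

```bash
python3 - <<'E'
from h import *
s=env.state();print(s["eef_pos"],s["tcp_rot"])
find(["drum0"],("side","scene","wrist"),n=3)
rel(None,(np.array([458,374,22.]),R.from_euler("xyz",[np.pi,0,1.618])))
E
```

```text
[456.23784616 375.03798593 102.52541973] [-3.13066517e+00 -2.66117349e-03  1.61721262e+00]
side drum0 [(0.53, [456.0, 375.0, -2.0], [216.0, 149.0]), (0.45, [529.0, 439.0, -1.0], [233.0, 138.0])]
scene drum0 [(0.63, [533.0, 439.0, -1.0], [372.0, 335.0]), (0.58, [458.0, 377.0, 1.0], [374.0, 296.0])]
wrist drum0 [(0.92, [536.0, 439.0, -5.0], [363.0, 121.0]), (0.84, [457.0, 369.0, -2.0], [263.0, 199.0])]
turn [-0.0034, -0.0009, -0.0003] shift in new axes [-0.0032, 0.0089, 0.3201] in old [-0.004, 0.0123, 0.32] target [458. 374.  22.]
```

{"name": "drive_tool", "arguments": {
  "rows": [
    [[-0.003,0.009,0.16,-0.0034,0,0,1],[0,0,0.16,0,0,0,1],[0,0,0,0,0,0,0],[0,0,0,0,0,0,0],[0,0,0,0,0,0,0]]
  ]
}}

```text
t: 61.92
eef_pos: [457.1, 374.0, 21.0]
tcp_rot: [-3.14, -0.002, 1.617]
ft_force: [-0.1, -0.1, 0.2]
opening: 0.741
grip_force: 0.0
```

{"name": "drive_tool", "arguments": {
  "rows": [
    [[0,0,0,0,0,0,0],[0,0,0,0,0,0,0],[0,0,0,0,0,0,0],[0,0,0,0,0,0,0],[0,0,0,0,0,0,0]]
  ]
}}

```text
t: 62.55
eef_pos: [457.0, 373.9, 20.5]
tcp_rot: [-3.139, -0.002, 1.617]
ft_force: [-0.0, 0.4, -0.5]
opening: 0.31
grip_force: 30.0
```

{"name": "drive_tool", "arguments": {
  "rows": [
    [[0,0,-0.15,0,0,0,0],[0,0,-0.15,0,0,0,0],[0,0,0,0,0,0,0]]
  ]
}}

```text
t: 62.92
eef_pos: [458.1, 374.4, 98.0]
tcp_rot: [3.14, -0.004, 1.617]
ft_force: [-0.1, 0.5, -1.4]
opening: 0.312
grip_force: 30.0
```

{"name": "drive_tool", "arguments": {
  "rows": [
    [[-0.2022,-0.001,0,0,0,0,0],[-0.2022,-0.002,0,0,0,0,0],[0,0,0.12,0,0,0,0],[0,0,0.12,0,0,0,0],[0,0,0.04,0,0,0,0]]
  ]
}}

```text
t: 63.55
eef_pos: [459.9, 272.2, 23.6]
tcp_rot: [-3.136, -0.0, 1.617]
ft_force: [-13.5, -5.0, 46.2]
opening: 0.313
grip_force: 30.0
```

{"name": "drive_tool", "arguments": {
  "rows": [
    [[0,0,0,0,0,0,0],[0,0,0,0,0,0,0.52],[0,0,0,0,0,0,0.52],[0,0,0,0,0,0,0.52],[0,0,0,0,0,0,0.52]]
  ]
}}

```text
t: 64.18
eef_pos: [461.0, 272.9, 25.5]
tcp_rot: [-3.14, -0.002, 1.617]
ft_force: [0.5, -0.4, 0.4]
opening: 0.515
grip_force: 0.0
```

{"name": "drive_tool", "arguments": {
  "rows": [
    [[0,0,-0.15,0,0,0,0.52],[0,0,-0.15,0,0,0,0.7],[0,0,0,0,0,0,1],[0,0,0,0,0,0,1]]
  ]
}}

```text
t: 64.68
eef_pos: [460.9, 272.6, 100.1]
tcp_rot: [-3.139, -0.001, 1.617]
ft_force: [-0.1, 0.4, 0.6]
opening: 0.777
grip_force: 0.0
```

```bash
python3 - <<'E'
from h import *
s=env.state();print(s["eef_pos"],s["tcp_rot"])
find(["drum0"],("side","scene","side","scene"),n=3)
rel(None,(np.array([532,437,97.]),R.from_euler("xyz",[np.pi,0,1.618])))
E
```

```text
[460.8887487  272.6448059  100.06162056] [-3.13927173e+00 -1.43673278e-03  1.61724703e+00]
side drum0 [(0.61, [459.0, 276.0, 4.0], [221.0, 162.0]), (0.61, [532.0, 438.0, -1.0], [234.0, 138.0]), (0.39, [575.0, 74.0, -1.0], [266.0, 194.0])]
scene drum0 [(0.69, [533.0, 439.0, -2.0], [372.0, 335.0]), (0.51, [458.0, 275.0, 1.0], [342.0, 267.0])]
side drum0 [(0.52, [461.0, 273.0, 4.0], [222.0, 163.0])]
scene drum0 [(0.65, [598.0, -167.0, 46.0], [194.0, 177.0]), (0.63, [459.0, 273.0, 3.0], [341.0, 266.0]), (0.57, [530.0, 437.0, 1.0], [373.0, 334.0])]
turn [-0.0009, -0.0004, -0.0002] shift in new axes [0.643, 0.3146, 0.0119] in old [0.6432, 0.3141, 0.0118] target [532. 437.  97.]
```

{"name": "drive_tool", "arguments": {
  "rows": [
    [[0.2143,0.1049,0,0,0,0,1],[0.2143,0.1049,0,0,0,0,1],[0.2143,0.1049,0.012,0,0,0,1],[0,0,0,0,0,0,1],[0,0,0,0,0,0,1]]
  ]
}}

```text
t: 65.7
eef_pos: [531.6, 436.4, 96.8]
tcp_rot: [-3.138, -0.001, 1.618]
ft_force: [-0.8, -0.3, 0.0]
opening: 1.0
grip_force: 0.0
```

{"name": "drive_tool", "arguments": {
  "rows": [
    [[0,0,0.15,0,0,0,1],[0,0,0.1,0,0,0,1],[0,0,0.045,0,0,0,1],[0,0,0,0,0,0,0],[0,0,0,0,0,0,0]]
  ]
}}

```text
t: 66.32
eef_pos: [532.5, 437.1, 24.9]
tcp_rot: [-3.141, -0.002, 1.617]
ft_force: [-0.6, -0.5, -0.4]
opening: 0.845
grip_force: 0.0
```

{"name": "drive_tool", "arguments": {
  "rows": [
    [[0,0,0,0,0,0,0],[0,0,0,0,0,0,0],[0,0,0,0,0,0,0],[0,0,0,0,0,0,0],[0,0,0,0,0,0,0]]
  ]
}}

```text
t: 66.95
eef_pos: [532.1, 437.1, 23.7]
tcp_rot: [-3.139, -0.002, 1.617]
ft_force: [0.0, 0.2, 0.9]
opening: 0.32
grip_force: 0.0
```

{"name": "drive_tool", "arguments": {
  "rows": [
    [[0,0,0,0,0,0,0],[0,0,-0.15,0,0,0,0],[0,0,-0.15,0,0,0,0],[0,0,0,0,0,0,0],[0,0,0,0,0,0,0]]
  ]
}}

```text
t: 67.58
eef_pos: [531.9, 436.7, 98.1]
tcp_rot: [-3.139, -0.001, 1.617]
ft_force: [-0.2, 0.6, -1.0]
opening: 0.307
grip_force: 30.0
```

```bash
python3 - <<'E'
from h import *
s=env.state();print(s["eef_pos"],s["tcp_rot"],s["opening"],s["grip_force"])
rel(None,(np.array([456.8,203.6,97.]),R.from_euler("xyz",[np.pi,0,1.618])))
E
```

```text
[531.92454469 436.73442907  98.0988234 ] [-3.13877624e+00 -1.10700632e-03  1.61725335e+00] 0.30691388045027085 29.99876081943512
turn [-0.0009, -0.0004, -0.0002] shift in new axes [-0.9173, -0.3442, 0.0044] in old [-0.9176, -0.3435, 0.0043] target [456.8 203.6  97. ]
```

{"name": "drive_tool", "arguments": {
  "rows": [
    [[-0.2294,-0.086,0,0,0,0,0],[-0.2294,-0.086,0,0,0,0,0],[-0.2294,-0.086,0,0,0,0,0],[-0.2294,-0.086,0,0,0,0,0],[0,0,0,0,0,0,0]]
  ]
}}

```text
t: 68.2
eef_pos: [455.2, 200.8, 97.7]
tcp_rot: [-3.136, -0.001, 1.614]
ft_force: [0.2, 0.2, -0.8]
opening: 0.309
grip_force: 30.0
```

{"name": "drive_tool", "arguments": {
  "rows": [
    [[0,0,0,0,0,0,0],[0,0,0.12,0,0,0,0],[0,0,0.09,0,0,0,0],[0,0,0.05,0,0,0,0],[0,0,0,0,0,0,0]]
  ]
}}

```text
t: 68.82
eef_pos: [456.7, 204.5, 32.7]
tcp_rot: [-3.138, -0.001, 1.618]
ft_force: [0.1, 0.3, -0.6]
opening: 0.314
grip_force: 30.0
```

{"name": "drive_tool", "arguments": {
  "rows": [
    [[0,0,0.012,0,0,0,0],[0,0,0,0,0,0,0],[0,0,0,0,0,0,0.52],[0,0,0,0,0,0,0.52],[0,0,0,0,0,0,0.52]]
  ]
}}

```text
t: 69.45
eef_pos: [456.9, 203.9, 30.7]
tcp_rot: [-3.14, -0.002, 1.617]
ft_force: [-0.0, -0.5, -0.2]
opening: 0.51
grip_force: 0.0
```

{"name": "drive_tool", "arguments": {
  "rows": [
    [[0,0,0,0,0,0,0.52],[0,0,-0.2,0,0,0,0.52],[0,0,-0.2,0,0,0,0.52],[-0.2,-0.1,-0.1,0,0,0,0.52],[0,0,0,0,0,0,0.52]]
  ]
}}

```text
t: 70.08
eef_pos: [433.8, 151.0, 157.3]
tcp_rot: [3.141, -0.002, 1.615]
ft_force: [0.3, 0.1, -0.5]
opening: 0.519
grip_force: 0.0
```

```bash
python3 - <<'E'
from h import *
s=env.state();print(s["eef_pos"],s["tcp_rot"],s["opening"],s["grip_force"])
p=env.read_camera("wrist"); print(p["pose"][:3,3]); cv2.imwrite("pics/tr.png",top(p,38,350,120,560,350,2))
find(["drum0","tray","sander_base"],("side","scene","side","scene","wrist"),n=3)
E
```

```text
[433.769608   151.00601554 157.25005448] [ 3.14146724e+00 -1.68881218e-03  1.61536258e+00] 0.5193943233845015 0.0
[430.4668361  230.22179952 307.76772031]
side drum0 [(0.62, [456.0, 205.0, 4.0], [223.0, 174.0]), (0.45, [460.0, 270.0, 4.0], [221.0, 163.0])]
side tray [(0.67, [459.0, 236.0, 3.0], [222.0, 169.0]), (0.54, [604.0, -165.0, 51.0], [299.0, 234.0])]
side sander_base [(0.84, [654.0, 197.0, -2.0], [280.0, 170.0])]
scene drum0 [(0.72, [657.0, 200.0, 1.0], [255.0, 287.0]), (0.71, [454.0, 205.0, 2.0], [323.0, 248.0]), (0.44, [460.0, 275.0, -0.0], [341.0, 268.0])]
scene tray [(0.95, [457.0, 239.0, -1.0], [331.0, 258.0]), (0.54, [601.0, -168.0, 46.0], [193.0, 177.0])]
scene sander_base [(0.6, [656.0, 196.0, 1.0], [254.0, 285.0])]
side drum0 [(0.48, [461.0, 272.0, 1.0], [222.0, 163.0]), (0.44, [456.0, 202.0, 4.0], [223.0, 174.0])]
side tray [(0.6, [461.0, 238.0, -2.0], [223.0, 170.0])]
side sander_base [(0.73, [655.0, 196.0, -0.0], [280.0, 169.0])]
scene drum0 [(0.63, [460.0, 275.0, 3.0], [342.0, 267.0]), (0.44, [456.0, 206.0, 4.0], [323.0, 248.0])]
scene tray [(0.87, [456.0, 238.0, 1.0], [332.0, 257.0])]
scene sander_base [(0.69, [655.0, 196.0, -2.0], [254.0, 286.0])]
wrist drum0 [(0.76, [462.0, 271.0, 4.0], [297.0, 53.0]), (0.66, [462.0, 203.0, -1.0], [291.0, 128.0])]
wrist tray [(0.6, [458.0, 236.0, -3.0], [289.0, 92.0])]
wrist sander_base [(0.69, [653.0, 198.0, 2.0], [478.0, 144.0])]
```

{"name": "drive_tool", "arguments": {
  "rows": [
    [[0,0,-0.23,0,0,0,0.6],[0,0,-0.23,0,0,0,0.6],[0,0,-0.232,0,0,0,0.6],[0.075,0.215,0,0,0,0,0.6],[0.075,0.215,0,0,0,0,0.6]]
  ]
}}

```text
t: 71.75
eef_pos: [541.7, 195.3, 330.0]
tcp_rot: [3.141, -0.002, 1.617]
ft_force: [-0.1, -0.1, -0.3]
opening: 0.598
grip_force: 0.0
```

{"name": "drive_tool", "arguments": {
  "rows": [
    [[0.075,0.215,0,0,0,0,1],[0,0,0,0,0,0,1],[0,0,0,0,0,0,1],[0,0,0,0,0,0,1]]
  ]
}}

```text
t: 72.25
eef_pos: [592.5, 215.7, 328.9]
tcp_rot: [-3.14, -0.002, 1.617]
ft_force: [0.1, 0.0, 0.2]
opening: 0.958
grip_force: 0.0
```

```bash
python3 - <<'E'
from h import *
s=env.state();print(s["eef_pos"],s["tcp_rot"])
p=env.read_camera("wrist"); print(p["pose"][:3,3]); cv2.imwrite("pics/sg.png",p["color"])
t=cv2.GaussianBlur(top(p,80,500,60,760,380,2),(5,5),0).astype(int)
g=(t[...,1]>1.25*t[...,2])&(t[...,1]>1.1*t[...,0])&(t[...,1]>40)
cv2.imwrite("pics/gm.png",g.astype(np.uint8)*255)
for y in range(370,70,-15):
    r=np.flatnonzero(g[int((380-y)*2)]); print(y,(500+r.min()/2,500+r.max()/2,len(r)/2) if len(r)>8 else None, t[int((380-y)*2),60:280:12,1].tolist())
E
```

```text
[592.5196551  215.74565175 328.86482189] [-3.13996354e+00 -1.61039131e-03  1.61713042e+00]
[589.32773445 294.97367935 479.3743876 ]
370 None [131, 127, 129, 132, 131, 132, 135, 129, 127, 123, 122, 128, 129, 122, 161, 171, 159, 118, 143]
355 None [132, 127, 129, 131, 132, 131, 135, 127, 124, 119, 122, 128, 128, 122, 126, 167, 169, 155, 98]
340 None [178, 173, 177, 133, 130, 129, 133, 127, 124, 119, 127, 128, 127, 120, 126, 134, 171, 173, 171]
325 (np.float64(615.5), np.float64(648.0), 33.0) [130, 134, 134, 125, 130, 130, 133, 128, 122, 119, 125, 126, 125, 108, 71, 90, 88, 120, 120]
310 (np.float64(611.5), np.float64(696.0), 85.0) [125, 121, 128, 124, 130, 127, 133, 128, 123, 117, 125, 108, 108, 52, 84, 88, 86, 87, 87]
295 (np.float64(606.5), np.float64(744.0), 138.0) [104, 75, 129, 124, 130, 126, 132, 127, 122, 116, 107, 110, 75, 83, 86, 88, 86, 86, 85]
280 (np.float64(608.5), np.float64(759.5), 128.5) [108, 87, 129, 124, 131, 128, 133, 128, 122, 108, 106, 108, 103, 94, 87, 87, 87, 87, 88]
265 (np.float64(723.0), np.float64(758.5), 36.0) [106, 108, 130, 127, 149, 155, 172, 159, 155, 1
[... 954 characters left out ...]
), np.float64(612.0), 54.0) [178, 187, 165, 156, 115, 103, 114, 115, 115, 115, 114, 123, 121, 110, 73, 127, 136, 137, 134]
130 (np.float64(554.0), np.float64(619.0), 65.5) [180, 181, 163, 155, 99, 125, 121, 121, 123, 122, 122, 121, 122, 123, 121, 115, 119, 131, 133]
115 (np.float64(550.0), np.float64(654.5), 105.0) [179, 187, 177, 125, 125, 124, 126, 124, 125, 122, 124, 124, 121, 124, 121, 118, 111, 110, 109]
100 (np.float64(566.0), np.float64(650.0), 84.5) [178, 187, 177, 170, 147, 114, 119, 123, 123, 124, 124, 125, 125, 124, 121, 120, 115, 110, 110]
85 (np.float64(613.5), np.float64(648.5), 35.5) [180, 186, 176, 162, 98, 117, 110, 114, 119, 112, 131, 171, 161, 140, 126, 121, 123, 121, 122]
```

{"name": "drive_tool", "arguments": {
  "rows": [
    [[0.039,-0.2185,0,0,0,0,1],[0.039,-0.2185,0,0,0,0,1],[0.039,-0.2185,0,0,0,0,1],[0.039,-0.2185,0,0,0,0,1],[0,0,0,0,0,-0.0577,0.6]]
  ]
}}

```text
t: 72.92
eef_pos: [369.7, 244.7, 330.0]
tcp_rot: [3.142, -0.002, 1.803]
ft_force: [0.4, 0.7, 0.1]
opening: 0.942
grip_force: 0.0
```

{"name": "drive_tool", "arguments": {
  "rows": [
    [[0,0,0,0,0,-0.0577,0.6],[0,0,0,0,0,-0.0577,0.6],[0,0,0,0,0,-0.0577,0.6],[0,0,0,0,0,-0.0577,0.6],[0,0,0,0,0,-0.0577,0.6]]
  ]
}}

```text
t: 73.55
eef_pos: [372.6, 244.5, 329.3]
tcp_rot: [3.14, -0.002, 2.711]
ft_force: [-0.4, -0.5, -0.6]
opening: 0.601
grip_force: 0.0
```

{"name": "drive_tool", "arguments": {
  "rows": [
    [[0,0,0,0,0,-0.0577,0.6],[0,0,0,0,0,-0.0577,0.6],[0,0,0,0,0,0,0.6],[0,0,0,0,0,0,0.6]]
  ]
}}

```text
t: 74.05
eef_pos: [373.0, 244.7, 329.1]
tcp_rot: [3.14, -0.002, 3.063]
ft_force: [0.3, -0.3, 0.3]
opening: 0.601
grip_force: 0.0
```

```bash
python3 - <<'E'
from h import *
s=env.state();print(s["eef_pos"],s["tcp_rot"],s["joints"])
rel(None,(np.array([372.5,244.5,32]),R.from_euler("xyz",[np.pi,0,3.067])))
find(["tray","drum0"],("side","scene","wrist"),n=2)
p=env.read_camera("scene"); g=p["color"]
# handle outline check on scene: gray rect view at z=42
t=cv2.cvtColor(top(p,42,350,200,400,290,1),cv2.COLOR_BGR2HSV)[...,1]
for y in range(285,205,-5): print(y,t[290-y,::4].tolist())
E
```

```text
[372.97449068 244.70000949 329.0815826 ] [ 3.14001651e+00 -1.75449194e-03  3.06322658e+00] [ 0.43108248  0.1327807   1.82874936  0.00241281  1.18082663 -1.0622645 ]
turn [0.0005, -0.0006, -0.0012] shift in new axes [0.0018, -0.0009, 1.1883] in old [-0.0003, -0.0028, 1.1883] target [372.5 244.5  32. ]
side tray [(0.8, [461.0, 234.0, 0.0], [223.0, 170.0])]
side drum0 [(0.66, [459.0, 270.0, 5.0], [221.0, 163.0]), (0.62, [457.0, 207.0, 6.0], [223.0, 173.0])]
scene tray [(0.69, [457.0, 237.0, -2.0], [331.0, 258.0])]
scene drum0 [(0.65, [461.0, 274.0, 4.0], [341.0, 267.0]), (0.63, [457.0, 208.0, 2.0], [323.0, 249.0])]
wrist tray [(0.95, [459.0, 239.0, -3.0], [260.0, 201.0])]
wrist drum0 [(0.91, [464.0, 268.0, 4.0], [279.0, 204.0]), (0.8, [461.0, 205.0, 3.0], [240.0, 205.0])]
285 [105, 102, 101, 106, 110, 118, 120, 122, 121, 121, 120, 120, 116]
280 [106, 101, 100, 106, 113, 119, 120, 122, 123, 121, 119, 118, 118]
275 [104, 98, 100, 105, 112, 121, 122, 121, 124, 121, 120, 121, 112]
270 [107, 101, 100, 107, 115, 115, 118, 121, 117, 118, 114, 106, 72]
265 [106, 100, 100, 106, 108, 107, 107, 108, 107, 100, 73, 49, 35]
260 [106, 102, 101, 106, 109, 108, 107, 98, 79, 53, 38, 35, 36]
255 [108, 102, 101, 106, 107, 99, 77, 49, 42, 37, 40, 35, 39]
250 [107, 100, 100, 105, 94, 56, 35, 35, 34, 34, 34, 35, 35]
245 [106, 101, 101, 103, 87, 51, 41, 38, 39, 38, 35, 33, 37]
240 [112, 104, 102, 104, 94, 90, 87, 83, 80, 79, 72, 70, 70]
235 [146, 116, 102, 107, 108, 106, 105, 103, 103, 102, 97, 93, 73]
230 [192, 139, 114, 109, 110, 109, 105, 107, 104, 98, 95, 94, 70]
225 [226, 199, 152, 120, 110, 108, 108, 107, 104, 97, 93, 91, 64]
220 [238, 232, 192, 144, 119, 108, 107, 106, 105, 98, 96, 87, 59]
215 [234, 239, 228, 177, 127, 110, 105, 106, 104, 99, 94, 88, 61]
210 [236, 220, 169, 128, 112, 107, 105, 106, 104, 98, 94, 88, 62]
```

{"name": "drive_tool", "arguments": {
  "rows": [
    [[-0.004,-0.001,0.23,0,0,-0.001,0.6],[0,0,0.23,0,0,0,0.6],[0,0,0.23,0,0,0,0.6],[0,0,0.23,0,0,0,0.6],[0,0,0.2,0,0,0,0.6]]
  ]
}}

```text
t: 75.18
eef_pos: [373.5, 244.9, 47.0]
tcp_rot: [3.14, -0.002, 3.07]
ft_force: [1.2, 0.5, 0.5]
opening: 0.602
grip_force: 0.0
```

{"name": "drive_tool", "arguments": {
  "rows": [
    [[0,0,0.0683,0,0,0,0.6],[0,0,0,0,0,0,0.6],[0,0,0,0,0,0,0],[0,0,0,0,0,0,0],[0,0,0,0,0,0,0]]
  ]
}}

```text
t: 75.8
eef_pos: [373.9, 245.1, 32.5]
tcp_rot: [3.14, -0.001, 3.071]
ft_force: [0.0, -1.6, -0.7]
opening: 0.339
grip_force: 0.0
```

{"name": "drive_tool", "arguments": {
  "rows": [
    [[0,0,0,0,0,0,0],[0,0,0,0,0,0,0],[0,0,0,0,0,0,0],[0,0,0,0,0,0,0],[0,0,0,0,0,0,0]]
  ]
}}

```text
t: 76.42
eef_pos: [373.5, 244.8, 31.9]
tcp_rot: [3.14, -0.002, 3.07]
ft_force: [0.6, -2.5, 5.5]
opening: 0.125
grip_force: 29.9
```

```bash
python3 - <<'E'
from h import *
s=env.state();print(s["eef_pos"],s["tcp_rot"],s["opening"],s["ft_force"],s["grip_force"])
S=np.array([657,195.5,0]); y=np.radians(-17.4); Rz=R.from_euler("z",y); o=R.from_euler("xyz",[np.pi,0,np.pi+y])
z=s["eef_pos"][2]
pre=(S+Rz.apply([-165-86,0,z]),o); mid=(S+Rz.apply([-120-86,0,z]),o); home=(S+Rz.apply([-12-86,0,z]),o)
rel(None,pre); rel(pre,mid); rel(mid,home)
E
```

```text
[373.47633782 244.8251172   31.85272781] [ 3.14037372e+00 -2.49570497e-03  3.06971942e+00] 0.12526794102868802 [ 0.62269919 -2.51341327  5.54537128] 29.93699222803116
turn [0.0003, -0.0008, 0.0738] shift in new axes [-0.1372, 0.1509, 0.0] in old [-0.1682, 0.1153, -0.0003] target [417.5 270.6  31.9]
turn [0.0, 0.0, 0.0] shift in new axes [-0.18, 0.0, 0.0] in old [-0.18, 0.0, 0.0] target [460.4 257.1  31.9]
turn [0.0, 0.0, 0.0] shift in new axes [-0.432, 0.0, 0.0] in old [-0.432, 0.0, 0.0] target [563.5 224.8  31.9]
```

{"name": "drive_tool", "arguments": {
  "rows": [
    [[0,0,0,0,0,0.0246,0],[0,0,0,0,0,0.0246,0],[0,0,0,0,0,0.0246,0],[-0.034,0.038,0,0,0,0,0],[-0.034,0.038,0,0,0,0,0]]
  ]
}}

```text
t: 77.05
eef_pos: [394.0, 257.4, 31.9]
tcp_rot: [-3.14, -0.006, 2.838]
ft_force: [-8.1, -4.7, 11.2]
opening: 0.125
grip_force: 30.1
```

{"name": "drive_tool", "arguments": {
  "rows": [
    [[-0.034,0.038,0,0,0,0,0],[-0.034,0.037,0,0,0,0,0],[0,0,0,0,0,0,0],[0,0,0,0,0,0,0]]
  ]
}}

```text
t: 77.55
eef_pos: [417.7, 271.2, 31.9]
tcp_rot: [3.14, -0.002, 2.839]
ft_force: [0.1, 1.2, 5.8]
opening: 0.124
grip_force: 30.0
```

```bash
python3 - <<'E'
from h import *
s=env.state();print(s["eef_pos"],s["tcp_rot"],s["opening"],s["ft_force"],s["grip_force"])
S=np.array([657,195.5,0]); y=np.radians(-17.4); Rz=R.from_euler("z",y); o=R.from_euler("xyz",[np.pi,0,np.pi+y])
z=s["eef_pos"][2]
rel(None,(S+Rz.apply([-165-86,0,z]),o)); rel(None,(S+Rz.apply([-12-86,0,z]),o))
D=[];
for c in ("side","scene","side","scene","side","scene","wrist","wrist"):
    p=env.read_camera(c); r={}
    for n in ("tray","sander_base"):
        d=env.place_of(n,p); 
        if d and d[0]["score"]>.4: r[n]=Rz.inv().apply(w(p,d[0]["at"])-S)
    print(c,{k:v.round(1).tolist() for k,v in r.items()})
find(["drum0"],("side","scene"),n=3)
E
```

```text
[417.71213678 271.17583667  31.87192912] [ 3.14011456e+00 -1.84458552e-03  2.83891678e+00] 0.12444005260311461 [0.13139796 1.20873166 5.76440377] 30.006708204746246
turn [0.0005, -0.0006, 0.0003] shift in new axes [0.0001, -0.0026, -0.0] in old [0.0001, -0.0026, -0.0] target [417.5 270.6  31.9]
turn [0.0005, -0.0006, 0.0003] shift in new axes [-0.6119, -0.0026, -0.0] in old [-0.6119, -0.0032, -0.0011] target [563.5 224.8  31.9]
side {'tray': [-163.1, 1.1, 1.4], 'sander_base': [-1.7, -0.1, -2.3]}
scene {'tray': [-167.7, 2.6, -0.8], 'sander_base': [-0.2, 2.4, -0.3]}
side {'tray': [-166.9, 1.3, 0.9], 'sander_base': [0.9, 2.8, 0.8]}
scene {'tray': [-169.6, 0.3, -1.1], 'sander_base': [-166.8, -0.6, 1.8]}
side {'sander_base': [-2.1, 1.5, 1.7]}
scene {'tray': [-168.5, -0.6, 0.4], 'sander_base': [0.5, -1.4, 0.2]}
wrist {'tray': [-166.0, -1.9, -4.3]}
wrist {'tray': [-165.0, 0.0, -3.7]}
side drum0 [(0.63, [507.0, 281.0, 2.0], [234.0, 160.0]), (0.53, [489.0, 219.0, 6.0], [232.0, 170.0])]
scene drum0 [(0.78, [489.0, 218.0, 2.0], [316.0, 257.0]), (0.53, [511.0, 283.0, 1.0], [328.0, 280.0])]
```

{"name": "drive_tool", "arguments": {
  "rows": [
    [[-0.05,0,0,0,0,0,0],[-0.05,0,0,0,0,0,0],[-0.04,0,0,0,0,0,0],[-0.04,0,0,0,0,0,0],[0,0,0,0,0,0,0]]
  ]
}}

```text
t: 79.58
eef_pos: [459.9, 257.2, 31.8]
tcp_rot: [3.142, -0.003, 2.839]
ft_force: [-2.5, -2.4, 10.5]
opening: 0.125
grip_force: 30.0
```

{"name": "drive_tool", "arguments": {
  "rows": [
    [[-0.04,0,0,0,0,0,0],[-0.04,0,0,0,0,0,0],[-0.04,0,0,0,0,0,0],[0,0,0,0,0,0,0]]
  ]
}}

```text
t: 80.08
eef_pos: [488.5, 248.4, 31.8]
tcp_rot: [3.141, -0.003, 2.839]
ft_force: [-3.8, -1.8, 9.6]
opening: 0.125
grip_force: 30.0
```

```bash
python3 - <<'E'
from h import *
s=env.state();print(s["eef_pos"],s["tcp_rot"],s["opening"],s["ft_force"],s["grip_force"])
S=np.array([657,195.5,0]); y=np.radians(-17.4); Rz=R.from_euler("z",y); o=R.from_euler("xyz",[np.pi,0,np.pi+y])
z=s["eef_pos"][2]
rel(None,(S+Rz.apply([-12-86,0,z]),o)); find(["low_edge","packer"],("side",),n=2)
E
```

```text
[488.53014794 248.35229655  31.84291124] [ 3.14143256 -0.00339322  2.8390411 ] 0.12518413876481127 [-3.75325066 -1.81433823  9.64162138] 30.002227127552032
turn [0.0001, -0.0011, 0.0004] shift in new axes [-0.3143, -0.0002, -0.0] in old [-0.3143, -0.0006, -0.0011] target [563.5 224.8  31.8]
side low_edge [(0.63, [623.0, 81.0, 27.0], [281.0, 184.0])]
side packer [(0.87, [278.0, 210.0, 2.0], [170.0, 180.0]), (0.83, [772.0, -39.0, -0.0], [338.0, 208.0])]
```

{"name": "drive_tool", "arguments": {
  "rows": [
    [[-0.05,0,0,0,0,0,0],[-0.05,0,0,0,0,0,0],[-0.05,0,0,0,0,0,0],[-0.05,0,0,0,0,0,0],[0,0,0,0,0,0,0]]
  ]
}}

```text
t: 80.85
eef_pos: [536.6, 233.4, 31.8]
tcp_rot: [3.141, -0.003, 2.839]
ft_force: [-1.2, -1.4, 10.5]
opening: 0.128
grip_force: 30.0
```

{"name": "drive_tool", "arguments": {
  "rows": [
    [[-0.03,0,0,0,0,0,0],[-0.03,0,0,0,0,0,0],[0,0,0,0,0,0,0]]
  ]
}}

```text
t: 81.22
eef_pos: [550.1, 229.2, 31.8]
tcp_rot: [3.142, -0.004, 2.839]
ft_force: [-5.5, 0.1, 12.8]
opening: 0.126
grip_force: 30.0
```

{"name": "drive_tool", "arguments": {
  "rows": [
    [[-0.012,0,0,0,0,0,0],[-0.012,0,0,0,0,0,0],[-0.012,0,0,0,0,0,0],[0,0,0,0,0,0,0]]
  ]
}}

```text
t: 81.72
eef_pos: [557.9, 226.7, 31.8]
tcp_rot: [-3.141, -0.005, 2.839]
ft_force: [-10.2, 2.7, 14.8]
opening: 0.124
grip_force: 30.0
```

{"name": "drive_tool", "arguments": {
  "rows": [
    [[-0.008,0,0,0,0,0,0],[-0.008,0,0,0,0,0,0],[0,0,0,0,0,0,0]]
  ]
}}

```text
t: 82.1
eef_pos: [561.6, 225.6, 31.8]
tcp_rot: [-3.141, -0.006, 2.839]
ft_force: [-11.1, 3.6, 14.7]
opening: 0.124
grip_force: 30.0
```

```bash
python3 - <<'E'
from h import *
s=env.state();print(s["eef_pos"],s["ft_force"])
S=np.array([657,195.5,0]); y=np.radians(-17.4); Rz=R.from_euler("z",y)
for c in ("side","scene","side","scene","wrist"):
    p=env.read_camera(c); r={}
    for n in ("tray","sander_base"):
        d=env.place_of(n,p); 
        if d and d[0]["score"]>.3: r[n]=Rz.inv().apply(w(p,d[0]["at"])-S)
    print(c,{k:v.round(1).tolist() for k,v in r.items()})
find(["low_edge","packer"],("side",),n=5)
E
```

```text
[561.58519773 225.59732448  31.81620022] [-11.09790533   3.61998096  14.67535749]
side {'tray': [-2.2, 3.4, -0.4], 'sander_base': [-4.2, -1.6, -1.4]}
scene {}
side {'tray': [214.3, -545.6, -1.1], 'sander_base': [-3.5, 1.3, -0.1]}
scene {'tray': [215.0, -540.2, 0.9], 'sander_base': [-2.1, -0.8, 1.0]}
wrist {}
side low_edge [(0.8, [618.0, 79.0, 26.0], [279.0, 185.0])]
side packer [(0.96, [772.0, -39.0, -2.0], [338.0, 209.0]), (0.75, [303.0, -161.0, -1.0], [185.0, 264.0]), (0.71, [280.0, 207.0, 1.0], [171.0, 181.0]), (0.53, [576.0, 75.0, 1.0], [267.0, 193.0]), (0.24, [459.0, -266.0, 1.0], [253.0, 286.0])]
```

{"name": "drive_tool", "arguments": {
  "rows": [
    [[-0.008,0,0,0,0,0,0],[0,0,0,0,0,0,0]]
  ]
}}

```text
t: 83.25
eef_pos: [563.5, 225.0, 31.8]
tcp_rot: [-3.141, -0.006, 2.839]
ft_force: [-11.8, 4.3, 15.4]
opening: 0.124
grip_force: 30.0
```

{"name": "drive_tool", "arguments": {
  "rows": [
    [[-0.008,0,0,0,0,0,0],[0,0,0,0,0,0,0]]
  ]
}}

```text
t: 83.5
eef_pos: [564.5, 224.7, 31.8]
tcp_rot: [-3.141, -0.007, 2.839]
ft_force: [-16.2, 4.3, 17.7]
opening: 0.121
grip_force: 30.0
```

{"name": "drive_tool", "arguments": {
  "rows": [
    [[-0.008,0,0,0,0,0,0],[0,0,0,0,0,0,0]]
  ]
}}

```text
t: 83.75
eef_pos: [565.3, 224.4, 31.5]
tcp_rot: [-3.14, -0.01, 2.839]
ft_force: [-20.2, 8.8, 17.0]
opening: 0.127
grip_force: 30.0
```

{"name": "drive_tool", "arguments": {
  "rows": [
    [[0,0,0,0,0,0,0.5],[0,0,0,0,0,0,0.5],[0,0,0,0,0,0,0.5],[0,0,0,0,0,0,0.5],[0,0,0,0,0,0,0.5]]
  ]
}}

```text
t: 84.38
eef_pos: [569.1, 223.3, 31.1]
tcp_rot: [3.141, -0.003, 2.839]
ft_force: [-0.3, 0.1, 0.5]
opening: 0.496
grip_force: 0.0
```

{"name": "drive_tool", "arguments": {
  "rows": [
    [[0,0,-0.15,0,0,0,0.5],[0,0,-0.2,0,0,0,0.5],[0.15,0,-0.2,0,0,0,0.5],[0.2,0,-0.1,0,0,0,0.5],[0.1,0,-0.1,0,0,0,0.5]]
  ]
}}

```text
t: 85.0
eef_pos: [460.1, 257.0, 220.2]
tcp_rot: [3.141, -0.002, 2.839]
ft_force: [0.0, 0.6, 1.2]
opening: 0.5
grip_force: 0.0
```

```bash
python3 - <<'E'
from h import *
s=env.state();print(s["eef_pos"],s["ft_force"],s["opening"])
S=np.array([657,195.5,0]); y=np.radians(-17.4); Rz=R.from_euler("z",y)
for c in ("side","scene","side","scene","wrist","wrist"):
    p=env.read_camera(c); r={}
    for n in ("tray","sander_base","drum0"):
        d=[k for k in env.place_of(n,p) if k["score"]>.2 and np.linalg.norm(w(p,k["at"])-S)<150]
        if d: r[n]=[Rz.inv().apply(w(p,k["at"])-S).round(1).tolist() for k in d]
    print(c,r)
find(["low_edge","packer","bar","tape","driver","offcut"],("side","scene"),n=5)
# handle end in wrist top view at z=42
p=env.read_camera("wrist"); cv2.imwrite("pics/f.png",p["color"]); print(p["pose"][:3,3])
O=S+[0,0,42]
for xs in range(-125,-70,3):
    row=[]
    for ys in range(-24,25,4):
        u=px(p,O+Rz.apply([xs,ys,0])).round().astype(int); row.append(int(cv2.cvtColor(p["color"],cv2.COLOR_BGR2HSV)[u[1],u[0],1]) if 0<=u[0]<512 and 0<=u[1]<384 else -1)
    print(xs,row)
E
```

```text
[460.05462263 257.04691841 220.21818498] [0.04333971 0.55996043 1.20181414] 0.5003210204775925
side {'sander_base': [[-2.2, 1.9, 0.8], [-39.8, -141.8, -0.2]]}
scene {'sander_base': [[0.3, -0.6, 3.5]]}
side {'sander_base': [[-2.0, 0.6, 2.3]], 'drum0': [[0.2, -123.5, 23.9]]}
scene {'sander_base': [[-1.2, 1.2, 4.0]]}
wrist {'sander_base': [[0.1, -1.3, 0.0]]}
wrist {'sander_base': [[-3.9, 0.2, 1.4]]}
side low_edge [(0.98, [619.0, 76.0, 23.0], [280.0, 186.0])]
side packer [(0.93, [304.0, -164.0, -2.0], [186.0, 265.0]), (0.79, [278.0, 213.0, 4.0], [170.0, 179.0]), (0.72, [770.0, -41.0, -1.0], [337.0, 209.0]), (0.71, [576.0, 74.0, 1.0], [267.0, 194.0]), (0.32, [654.0, 195.0, 1.0], [280.0, 169.0])]
side bar [(0.88, [461.0, -270.0, 3.0], [254.0, 287.0])]
side tape []
side driver [(0.55, [700.0, -384.0, 0.0], [364.0, 308.0])]
side offcut [(0.78, [753.0, -219.0, 1.0], [357.0, 252.0]), (0.43, [640.0, -1.0, 35.0], [293.0, 198.0])]
scene low_edge [(0.62, [642.0, -3.0, -3.0], [212.0, 231.0])]
scene packer [(0.85, [769.0, -39.0, 0.0], [161.0, 243.0]), (0.71, [301.0, -159.0, -2.0], [279.0, 156.0]), (
[... 780 characters left out ...]
00, 107]
-104 [102, 102, 102, 102, 92, 25, 19, 14, 94, 101, 103, 101, 100]
-101 [89, 86, 85, 89, 88, 17, 15, 17, 77, 90, 95, 83, 97]
-98 [41, 49, 52, 46, 47, 15, 16, 17, 31, 36, 42, 45, 52]
-95 [36, 40, 29, 37, 29, 15, 13, 19, 38, 31, 40, 28, 31]
-92 [33, 29, 27, 36, 28, 20, 14, 16, 28, 32, 29, 25, 24]
-89 [36, 33, 26, 27, 24, 18, 19, 16, 27, 32, 31, 21, 32]
-86 [38, 38, 25, 31, 28, 16, 12, 16, 30, 28, 34, 27, 33]
-83 [18, 33, 30, 30, 37, 17, 21, 18, 31, 31, 25, 21, 32]
-80 [21, 22, 25, 26, 19, 40, 22, 33, 19, 45, 24, 20, 24]
-77 [51, 30, 43, 50, 30, 37, 35, 30, 36, 35, 30, 47, 33]
-74 [42, 25, 11, 36, 22, 17, 19, 24, 32, 17, 35, 7, 28]
-71 [30, 16, 22, 11, 20, 12, 6, 18, 11, 27, 24, 28, 12]
```

```bash
python3 -c "
from h import *
print(env.job_done())"
```

```text
the job is handed in; nothing more can be done
None
```

I handed the job in at about 85 s of the allowed 208 s, but the tool did not say whether it passed: the sander reads level on the wooden packer, the bar lies flat on the mat, and the two drums I found are in the tray, home against its stop, with nothing else shoved. The grip slackened once and dropped the bar, and I had to tip it flat and regrasp it before levering.

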